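# Load the dry-block bath: twist the staining jar home and stand the tube beside it

## Robot

A 6-joint arm with a two-finger parallel gripper is mounted at the origin on a cart in front of the work surface, level with it; the furniture and walls round the work are solid. World frame = base frame: x ahead of the robot, y to its left, z up, the work surface at z = 0. Lengths are in mm, angles in rad, forces in N, time in s.
With the tool pointing down it reaches from about 250 to 800 mm from the base axis. Payload 3.9 kg.
Tool frame: the origin (TCP) lies on the front face of the gripper's body, between the roots of the fingers; the fingertips stand 73 mm ahead of it and the grasp point (between the pads) lies 54 mm ahead of it; z points along the fingers, y is the direction in which the jaws open and shut (so a half turn about z gives the same grasp; the last joint's range is limited). The gripper opens to 85 mm and grips with 20 to 120 N. Pads are 22 mm wide; open, the fingers measure 114 mm over their backs; the gripper's body (76 mm by 85 mm) begins 54 mm behind the grasp point. The pads swing forward as they close: fully open they stand 13 mm farther back than shut.
Start: joints at [1.255, 0.26, -0.138, 1.173, 0, 1.571], TCP at [163.048, 499.03, 303.904] pointing down, gripper open.
Joint ranges: [-2.78, 2.78], [-0.83, 1.72], [-1.28, 1.37], [-1.9, 2.12], [-1.57, 1.48], [-3.14, 3.14]. Speed limits (rad/s): [2.57, 2.57, 3.14, 3.14, 3.14, 3.14].

## Interface

Orientations are given as a rotation vector (axis times angle).
In Python, from cell import telemetry, vision, bot, spotter gives the robot as it stands.
- The arm moves only by the tool drive_tool, never from a script. Its argument "moves" is a list of rows, each a list of 3 entries, a list of its own where there are three numbers: the turn, a rotation vector about the tool's x, y, z in degrees, then the shift along the tool's x, y, z in m, then the closure, from -1 (fully open) to 1 (shut), so that 0 is half open. In form: [[[wx, wy, wz], [tx, ty, tz], grip], ...]. A call has 1 to 5 rows; each row shifts and turns the commanded pose from where the row before left it, along the tool's axes as they then stand; what a row does not reach is not made up. A row lasts 1/10 s, in which the tool goes at most 50 mm and 8.59 degrees, less where a joint would pass 70% of its speed; a pose out of reach is approached as far as the arm can. A call with a gripper value outside its range is refused whole. The fingers move at their own pace and stop on an object; "grip_force" is the grip in N (left out, the last holds). Time passes only in rows, so rows that do not move let the fingers close. It gives the time, the measured TCP pose, the force and the opening at its end, in the units of the state.
- telemetry.state(): the state, without advancing time (a new reading comes with each control period).
- vision.capture(name): name is "scene" or "top" or "wrist"; returns (picture, depth): 420x560x3 uint8, red, green, blue; 420x560 float32, mm along the optical axis (not along the pixel's ray), 0 where there is no reading.
- vision.camera_info(name): a dict with "K" (3x3 intrinsics, pixels), "dist" ([k1, k2, p1, p2, k3] as OpenCV has them; the pictures are not rectified), "rvec" (rotation vector, rad) and "tvec" (3), from world to camera coordinates, as OpenCV has them. Camera axes: x right, y down, z forward; pixel columns grow to the right and rows downward; lengths in mm; the calibration is good to about 2 mm. A picture is of the moment at which its call begins: read the wrist's pose just before it. camera_info takes no time and is no camera call; for the wrist camera it gives the pose at the moment of the call.
- bot.sign_off(): hands the job in, once; it reports no verdict.
Trained networks look in the newest picture that a camera, given by its name, has taken for a name from the list of things; names that differ only in an ending like _2 or _b are one class to them, and where a whole thing is asked for, a point or a joint stands for the part that bears it (a point fixed in the world has none). Each returns a list of dicts, best first, with "score" (0 to 1); they miss things now and then, are a little off and sometimes report something else, mostly with a low value. They report only what shows in the picture. A call takes as long as a camera call. They do not tell look-alikes from the thing itself.
- spotter.cut_out(camera, label): "region" (420x560 bool, what is visible of it).
- spotter.landmark_of(camera, label): "point" ([x, y, z] in mm, in the coordinates of the camera as it stood for that picture, good to about 4 mm: a listed point, or the origin of a listed thing).
The state is a dict: "time": time; "joints": joint angles; "joint_vel": joint speeds; "joint_torque": joint torques, N m; "tool_pos": TCP position; "ee_rot": TCP orientation; "contact_force": force on the tool from outside, world axes, zero at the start; "ft_torque": the same for the moment, N m; "grip_width": opening from 0.0 (shut) to 1.0 (fully open).
Only numpy, scipy, OpenCV 4.12 (cv2) and the standard library are available. Lean on these libraries where they do the work, as an engineer would, in place of code of your own. Each camera call takes 0.05 s, during which the arm holds its last target.

## Task

Load the dry-block bath for the next staining run: stand the capped tube from the rack fully down in the small bore of the block, and seat the glass staining jar in the large well, whose sprung steel leaves grip it hard: never force it straight in, but twist it to and fro under light pressure until you feel its foot press firmly on the floor of the well. Let go of both, and leave the petri dish and the timer where they are.

Things in the scene. Friction and masses are not known exactly. Their poses are not given: they have to be found in the camera images.
- staining_jar: glass staining jar with slides inside and a ribbed black screw cap (fixed): upright cylinder, glass 60 mm in diameter from 0 to 96 mm above its foot, cap 57.6 mm from 97 to 117 mm, 117 mm tall, 0.18 to 0.35 kg. Origin at the centre of its flat foot, z up. Stands left of the bath. Grip firmly (60 to 100 N) round the glass 85 mm above the foot: lower, the fingers meet the leaves of the well
- block_bath: white bench-top dry-block bath with a sloping front panel, 205 x 205 mm, 4 kg, loose on rubber feet; the top of its aluminium block is 90 mm above the bench, the shroud round it 86 mm. Origin at the centre of its underside; front towards its own -x, own +y to the left seen from the front, z up. Its place and yaw vary
- well_plate: flat steel floor plate, fixed, of the large round well (72 mm wide) in the left half of the block; origin at the centre of its upper face, at (32, 43, 50) mm in the bath's frame, 40 mm below the block's top; axes as the bath's. The jar is home when its foot stands on it and you feel it press there: the jar sinks no further and the vertical force rises; 15 to 25 N is a firm press
- leaf_mouth (a point): on the well's axis, 50 mm above its floor, level with the tips of four sprung steel leaves, 16 mm wide, at 45, 135, 225, 315 degrees. Opposite leaves are 75 mm apart here, 60 mm 15 mm lower, 57.5 mm from 30 mm lower to the floor; the jar spreads them. Straight in takes 50 to 75 N, but glass and bath bear 40 N; with 1.4 rad twists of 1 s, sinking 5 mm each, 10 to 22 N do
- bore_mouth (a point): centre of the mouth of the small round bore in the right half of the block, at (32, -54, 90) mm in the bath's frame, level with the block's top; axes as the bath's. The bore is 20 mm wide with a 3 mm chamfer and 50 mm deep; it lies 97 mm from the axis of the well
- tube: capped sample tube, 15.6 mm in diameter, flat foot, cap 17.6 mm in diameter from 92 to 109 mm above the foot; 109 mm tall, 14 g. Origin at the centre of its foot, z up. It stands upright in a blue rack (fixed) right of the bath, its foot 32 mm and the rack's top 62 mm above the bench; grip the cap from above
- petri_dish: bystander: closed petri dish, 90 mm in diameter, 14 mm high, on the bench left in front of the bath; origin at the centre of its underside
- timer: bystander: bench timer, 52 x 72 x 34 mm, on the bench beyond the rack; origin at the centre of its underside
- bench_a: the main bench top, fixed, at z = 0, on which bath, jar and petri dish stand; its origin is of no use
Not all that is in view belongs to the job. Leave any orange or yellow look-alike of the staining_jar alone.

How it is judged:
By the outcome, as a careful person would: the job done as asked, in the order asked, and still so for the second after the job is handed in, with the robot touching nothing.
It also fails if it takes over 72 s, if anything falls off the work surface, if the arm or the gripper's body presses on something with over 40 N, if the wrist force passes 120 N, or if a joint passes its speed limit or range.

## Working session

There is one attempt and no reset: what is moved stays moved. The work goes in short steps, Python scripts to look and compute and a tool call to move; the robot and the scene stay as the last step left them, time stands still between calls to the robot, and variables do not carry over. Pictures are saved under pics/ and viewed, and the job is handed in when it is done.

Besides the shell and the picture viewer there is one more tool, called after "Request:" by a JSON object that holds its "fn" and its "kwargs", one argument or row to a line. drive_tool: Moves the arm, as the interface text tells. Its arguments: {"type":"object","properties":{"moves":{"type":"array"},"grip_force":{"type":"number"}},"required":["moves"]}

```bash
ls; mkdir -p pics; python3 - <<'E'
from cell import telemetry, vision, bot, spotter
import cv2,numpy as np
print(telemetry.state())
for n in ["scene","top"]:
    p,d=vision.capture(n); cv2.imwrite(f"pics/{n}0.png",p[:,:,::-1])
    np.savez(f"{n}0.npz",p=p,d=d)
    ci=vision.camera_info(n); R,_=cv2.Rodrigues(np.array(ci["rvec"],float)); t=np.array(ci["tvec"],float).ravel()
    print(n,"cam at",-R.T@t)
    for l in ["staining_jar","block_bath","well_plate","leaf_mouth","bore_mouth","tube","petri_dish","timer"]:
        for r in spotter.landmark_of(n,l)[:3]:
            print(l,round(r["score"],2),np.round(R.T@(np.array(r["point"])-t),1))
print(telemetry.state()["time"])
E
```

```text
pics
{'time': 0.0, 'joints': array([ 1.25497940e+00,  2.60677625e-01, -1.39385653e-01,  1.17271820e+00,
        1.51341529e-05,  1.57083027e+00]), 'joint_vel': array([-6.74969859e-04,  7.13465915e-05, -1.97629595e-03,  1.19153024e-04,
       -8.94511634e-04, -4.23806964e-04]), 'joint_torque': array([-3.24513730e-04, -4.05685723e+01,  2.53920346e+01,  1.88955531e-02,
       -6.15733870e-05, -5.22262127e-06]), 'tool_pos': array([162.88600044, 498.51040541, 303.06185743]), 'ee_rot': array([-4.94025989e-01, -3.10217315e+00,  3.07541849e-03]), 'contact_force': array([-0.59070664,  0.59123868, -0.37988229]), 'ft_torque': array([ 0.02163461, -0.02471991, -0.01124814]), 'grip_width': 1.000660010118204}
scene cam at [ -658.90048421 -1101.10960552   539.54281666]
staining_jar 0.81 [556.6 242.3   1. ]
staining_jar 0.73 [5.221e+02 3.534e+02 2.000e-01]
staining_jar 0.6 [408.2 358.   -1.7]
block_bath 0.71 [ 5.601e+02 -7.260e+01 -3.000e-01]
block_bath 0.59 [ 588.9 -128.5   88.1]
leaf_mouth 0.88 [590.8 -29.1  97.4]
leaf_mouth 0.16 [ 588.9 -130.    90. ]
bore_mouth 0.82 [ 588.9 -129.4   91.2]
tube 0.52 [ 533.5 -362.1   32.4]
petri_dish 0.64 [524.8 353.   -0.7]
petri_dish 0.62 [386.9 182.7   3.8]
timer 0.76 [ 649.3 -365.4   -4.5]
top cam at [ 317.3565376    53.41056963 1053.66271434]
staining_jar 0.92 [409.2 355.1  -0.7]
staining_jar 0.75 [316.2 337.3  -0.6]
staining_jar 0.61 [523.3 357.7  -2.2]
block_bath 0.69 [556.8 -76.5   1.1]
well_plate 0.61 [584.1 -29.2  47.9]
leaf_mouth 0.81 [586.9 -29.7  99.7]
bore_mouth 0.79 [ 592.  -124.7   87.9]
tube 0.63 [ 525.3 -365.1   30.8]
petri_dish 0.97 [385.9 182.8   0.5]
timer 0.91 [ 646.1 -366.6   -1.3]
timer 0.42 [386.4 182.2  -3. ]
0.9
```

View pics/scene0.png

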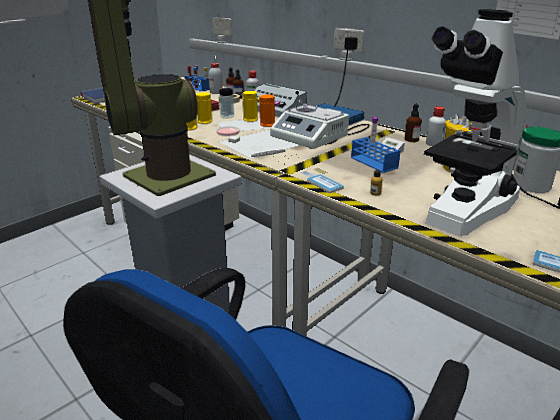

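View pics/top0.png

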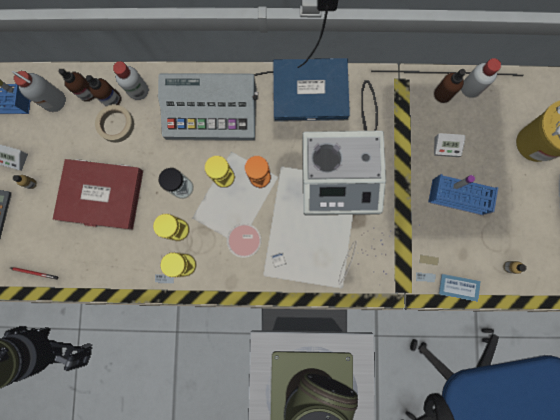

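The scene shows the bath, the jar with the black cap at top-view pixel (172,182), and the tube's purple cap at (468,183). The yellow and orange jars are the look-alikes. Next I refine the positions from depth.

```bash
cat > h.py <<'E'
from cell import telemetry, vision, bot, spotter
import cv2,numpy as np
from scipy.spatial.transform import Rotation as Ro
def cam(n):
    ci=vision.camera_info(n); R,_=cv2.Rodrigues(np.array(ci["rvec"],float)); t=np.array(ci["tvec"],float).ravel()
    return np.array(ci["K"],float),np.array(ci["dist"],float),R,t
def world(d,c):
    K,D,R,t=c; h,w=d.shape
    u,v=np.meshgrid(np.arange(w),np.arange(h))
    p=cv2.undistortPoints(np.stack([u,v],-1).reshape(-1,1,2).astype(float),K,D).reshape(h,w,2)
    P=np.dstack([p*d[...,None],d])
    W=(P-t)@R; W[d<=0]=np.nan
    return W
def circ(xy):
    A=np.c_[2*xy,np.ones(len(xy))]; s=np.linalg.lstsq(A,(xy**2).sum(1),rcond=None)[0]
    return s[:2],np.sqrt(s[2]+s[:2]@s[:2])
def st():
    s=telemetry.state(); print("t",round(s["time"],2),"tcp",np.round(s["tool_pos"],1),"rv",np.round(s["ee_rot"],3),"F",np.round(s["contact_force"],1),"T",np.round(s["ft_torque"],2),"w",round(s["grip_width"],3),"j",np.round(s["joints"],3)); return s
def goto(p,jaw=None):
    """print tool-frame shift to TCP p (tool down); jaw: wanted tool-y heading deg mod 180"""
    s=st(); R=Ro.from_rotvec(s["ee_rot"]); M=R.as_matrix()
    print("tool x",np.round(M[:,0],3),"y",np.round(M[:,1],3),"z",np.round(M[:,2],4))
    if jaw is None: Rt=R
    else:
        best=None
        for a in (jaw,jaw+180):
            a=np.radians(a); y=np.array([np.cos(a),np.sin(a),0]); z=np.array([0,0,-1.]); x=np.cross(y,z)
            Rc=Ro.from_matrix(np.c_[x,y,z]); m=(R.inv()*Rc).magnitude()
            if best is None or m<best[0]: best=(m,Rc)
        Rt=best[1]
    print("turn deg",np.round(np.degrees((R.inv()*Rt).as_rotvec()),2),"shift before turn m",np.round(M.T@(np.array(p)-s["tool_pos"])/1000,4),"after turn m",np.round(Rt.as_matrix().T@(np.array(p)-s["tool_pos"])/1000,4))
E
python3 - <<'E'
from h import *
goto([500,-365,300],90)
print(cam("top")[0], cam("wrist")[0]); c=cam("top"); z=np.load("top0.npz"); W=world(z["d"],c); p=z["p"]
for nm,(u,v),lo,hi in [("jar",(172,182),110,125),("tubecap",(468,183),130,150)]:
    S=W[v-25:v+25,u-25:u+25]; m=(S[...,2]>lo)&(S[...,2]<hi); P=S[m]
    print(nm,m.sum(),P.mean(0),P.min(0),P.max(0))
m=(W[...,2]>70)&(W[...,2]<95)&(W[...,0]>480)&(W[...,0]<700)&(W[...,1]>-200)&(W[...,1]<60)
v,u=np.where(m);print(m.sum(),u.min(),u.max(),v.min(),v.max())
r=cv2.minAreaRect(W[m][:,:2].astype(np.float32));print(r,W[m][:,2].mean())
wp,wd=vision.capture("wrist");cv2.imwrite("pics/w0.png",wp[:,:,::-1])
cr=cv2.resize(p[100:240,280:420,::-1],(800//1,600));cv2.imwrite("pics/bathcrop.png",cr)
cc=cam("wrist");print("wristcam",-cc[2].T@cc[3],cc[2])
E
```

```text
t 0.9 tcp [163.  499.  303.9] rv [-0.494 -3.103 -0.   ] F [1.3 0.4 0.1] T [0.   0.02 0.05] w 1.0 j [ 1.255  0.26  -0.138  1.173  0.     1.571]
tool x [-0.951  0.311  0.   ] y [0.311 0.951 0.   ] z [-0.e+00  1.e-04 -1.e+00]
turn deg [  0.    -0.   -18.09] shift before turn m [-0.5886 -0.7167  0.0039] after turn m [-0.337  -0.864   0.0039]
[[397.90652695   0.         286.99735164]
 [  0.         397.90652695 210.11206358]
 [  0.           0.           1.        ]] [[303.34708134   0.         286.96322897]
 [  0.         303.34708134 205.37524492]
 [  0.           0.           1.        ]]
jar 446 [521.20826231 351.55062261 116.03964343] [492.40492851 323.84163554 110.16126458] [550.08831677 379.93450277 121.0729955 ]
tubecap 56 [ 527.54644378 -361.49442616  139.4831683 ] [ 519.69210976 -372.09047134  130.9093152 ] [ 536.66714865 -353.3271955   144.98587448]
4415 302 385 131 196
((576.8343505859375, -71.51144409179688), (166.0827178955078, 206.7847137451172), 0.9959617257118225) 85.6827820374995
wristcam [ 92.41161753 521.56246667 374.75473154] [[ 3.10995157e-01  9.50411046e-01  9.25145666e-04]
 [ 9.09731839e-01 -2.97965494e-01  2.89144507e-01]
 [ 2.75081795e-01 -8.90809070e-02 -9.57285014e-01]]
```

View pics/bathcrop.png

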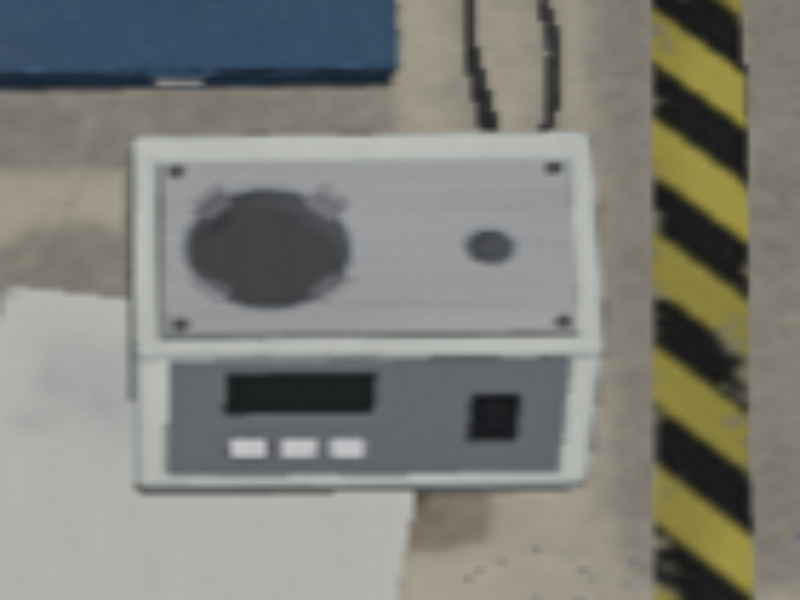

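View pics/w0.png

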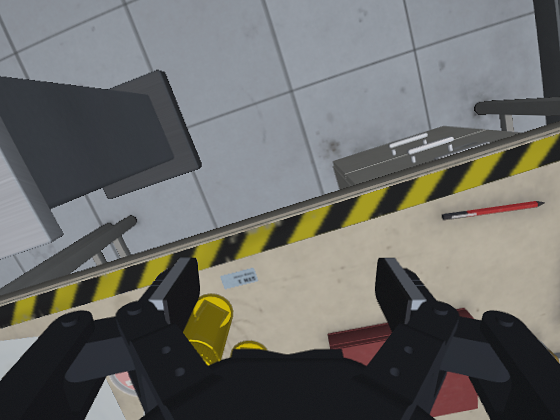

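Request:
{"fn": "drive_tool", "kwargs": {
  "moves": [
    [[0,0,5.3],[-0.048,-0.002,0],-1],
    [[0,0,5.3],[-0.048,-0.002,0],-1],
    [[0,0,5.3],[-0.048,-0.002,0],-1],
    [[0,0,5.3],[-0.048,-0.002,0],-1],
    [[0,0,5.3],[-0.048,-0.002,0],-1]
  ]
}}

```text
time: 1.45
tool_pos: [368.7, 375.3, 303.9]
ee_rot: [1.197, 2.904, 0.001]
contact_force: [0.4, -0.0, -0.3]
grip_width: 1.0
```

Request:
{"fn": "drive_tool", "kwargs": {
  "moves": [
    [[0,0,5.3],[-0.048,0,0],-1],
    [[0,0,5.3],[-0.048,0,0],-1],
    [[0,0,5.3],[-0.048,0,0],-1],
    [[0,0,5.3],[-0.048,0,0],-1],
    [[0,0,5.3],[-0.048,0,0],-1]
  ]
}}

```text
time: 1.95
tool_pos: [504.1, 179.1, 303.9]
ee_rot: [1.831, 2.552, 0.001]
contact_force: [1.4, 0.1, -0.3]
grip_width: 1.0
```

Request:
{"fn": "drive_tool", "kwargs": {
  "moves": [
    [[0,0,5.3],[-0.048,0,0],-1],
    [[0,0,5.3],[-0.048,0,0],-1],
    [[0,0,5.3],[-0.048,0,0],-1],
    [[0,0,5.3],[-0.048,0,0],-1],
    [[0,0,5.3],[-0.048,0,0],-1]
  ]
}}

```text
time: 2.45
tool_pos: [537.7, -56.8, 303.9]
ee_rot: [2.367, 2.065, 0.001]
contact_force: [0.3, -0.4, 0.5]
grip_width: 1.003
```

Request:
{"fn": "drive_tool", "kwargs": {
  "moves": [
    [[0,0,5.3],[-0.048,0.01,0],-1],
    [[0,0,5.3],[-0.048,0.01,0],-1],
    [[0,0,5.3],[-0.048,0.01,0],-1],
    [[0,0,0],[0,0.01,0],-1],
    [[0,0,0],[0,0,0],-1]
  ]
}}

```text
time: 2.95
tool_pos: [544.1, -206.8, 303.6]
ee_rot: [2.629, 1.72, 0.001]
contact_force: [0.2, 0.6, 0.6]
grip_width: 0.998
```

```bash
python3 - <<'E'
from h import *
goto([528,-362,240])
c=cam("wrist"); p,d=vision.capture("wrist");cv2.imwrite("pics/w1.png",p[:,:,::-1]); np.savez("w1.npz",p=p,d=d)
R,t=c[2],c[3]
for l in ["tube","bore_mouth","leaf_mouth","timer"]:
    for r in spotter.landmark_of("wrist",l)[:2]: print(l,round(r["score"],2),np.round(R.T@(np.array(r["point"])-t),1))
E
```

```text
t 2.95 tcp [ 544.1 -206.8  303.6] rv [2.629e+00 1.720e+00 1.000e-03] F [0.2 0.6 0.6] T [-0.    0.01  0.02] w 0.998 j [-3.640e-01  3.580e-01  4.000e-03  1.216e+00  1.000e-03  1.619e+00]
tool x [0.401 0.916 0.001] y [ 0.916 -0.401  0.   ] z [ 6.e-04  4.e-04 -1.e+00]
turn deg [0. 0. 0.] shift before turn m [-0.1487  0.0474  0.0635] after turn m [-0.1487  0.0474  0.0635]
tube 0.92 [ 525.1 -363.4   30. ]
tube 0.49 [ 586.5 -125.3   87.4]
bore_mouth 0.62 [ 587.9 -126.9   90.3]
timer 0.9 [ 647.  -365.1    1.8]
```

View pics/w1.png

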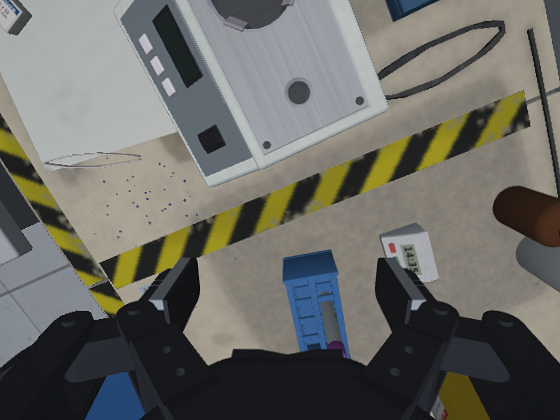

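```bash
cat >> h.py <<'E'
def atz(u,v,c,z):
    K,D,R,t=c; q=cv2.undistortPoints(np.array([[[u,v]]],float),K,D).ravel()
    r=R.T@np.array([q[0],q[1],1]); o=-R.T@t
    return o+r*(z-o[2])/r[2]
E
python3 - <<'E'
from h import *
c=cam("wrist"); z=np.load("w1.npz"); p=z["p"]; W=world(z["d"],c)
g=cv2.cvtColor(p,cv2.COLOR_RGB2GRAY).astype(int)
print(g[80:106:2,284:314:2])
m=(g<105).astype(np.uint8); n,l,s,ce=cv2.connectedComponentsWithStats(m[70:115,275:325])
for i in range(1,n):
    u,v=ce[i]+[275,70]; print(s[i],u,v,atz(u,v,c,90))
# block top mean depth, screws
print("block z",np.nanmedian(W[100:140,240:280,2]), np.nanmedian(W[60:80,320:340,2]))
ct=cam("top"); p=np.load("top0.npz")["p"]; g=cv2.cvtColor(p,cv2.COLOR_RGB2GRAY).astype(int)
m=(g<105).astype(np.uint8); n,l,s,ce=cv2.connectedComponentsWithStats(m[135:180,308:382])
for i in range(1,n):
    u,v=ce[i]+[308,135]; print("top",s[i],u,v,atz(u,v,ct,90))
E
```

```text
[[158 158 157 135 128 127 126 131 134 138 136 139 150 156 157]
 [155 159 137 127 131  75  62  63  64  61 109 140 144 148 159]
 [155 146 127 118  59  63  64  65  66  66  64  89 144 145 154]
 [155 127 127  65  63  67  68  69  67  65  66  68 125 149 149]
 [152 125 103  63  69  70  69  68  68  69  69  71  67 149 148]
 [145 127  88  69  70  68  68  70  69  70  70  72  72 139 152]
 [148 131  80  68  68  69  70  70  70  70  71  73  75 135 153]
 [150 135  83  69  70  70  70  70  71  71  71  72  76 141 152]
 [155 137 111  68  70  70  71  71  72  69  68  71  75 152 151]
 [159 140 133  66  70  71  71  69  68  68  69  75 106 157 153]
 [158 153 142 108  68  69  68  67  69  71  69  91 151 156 154]
 [157 159 146 142 114  68  68  70  70  66  87 147 152 158 157]
 [156 157 161 145 142 141 125 120 125 140 152 149 154 156 160]]
[ 13  11  22  23 403] 298.4168734491315 92.10918114143921 [ 588.90094242 -122.80559297   90.        ]
block z 90.8777065399174 91.13180918434516
top [68  3  2  2  4] 376.5 138.5 [ 638.2354042 -153.8362864   90.       ]
top [2 4 2 2 4] 310.5 139.5 [633.21753915  11.69157933  90.        ]
top [  5   9  28  28 609] 326.3169129720854 157.60591133004925 [586.95846203 -28.0845992   90.        ]
top [54 19  8  7 47] 365.29787234042556 157.06382978723406 [ 589.78835218 -125.14523916   90.        ]
top [69 39  3  2  5] 378.2 174.6 [ 545.55790318 -156.54981994   90.        ]
top [ 2 40  3  2  4] 311.0 175.25 [541.42201057   9.68664025  90.        ]
```

Request:
{"fn": "drive_tool", "kwargs": {
  "moves": [
    [[0,0,0],[-0.0375,0.0116,0],-1],
    [[0,0,0],[-0.0375,0.0116,0],-1],
    [[0,0,0],[-0.0375,0.0116,0.02],-0.5],
    [[0,0,0],[-0.0375,0.0116,0.03],-0.5],
    [[0,0,0],[0,0,0.028],-0.5]
  ]
}}

```text
time: 3.7
tool_pos: [526.4, -364.8, 225.3]
ee_rot: [2.626, 1.717, -0.001]
contact_force: [0.3, 0.8, 0.1]
grip_width: 0.745
```

Request:
{"fn": "drive_tool", "kwargs": {
  "moves": [
    [[0,0,0],[0,0,0],-0.5]
  ]
}}

```text
time: 3.8
tool_pos: [524.1, -359.7, 221.6]
ee_rot: [-2.62, -1.718, 0.005]
contact_force: [-0.7, 0.6, -0.7]
grip_width: 0.748
```

```bash
python3 - <<'E'
from h import *
goto([526.5,-363,186])
c=cam("wrist"); p,d=vision.capture("wrist");cv2.imwrite("pics/w2.png",p[:,:,::-1]); np.savez("w2.npz",p=p,d=d)
R,t=c[2],c[3]
for l in ["tube"]:
    for r in spotter.landmark_of("wrist",l)[:2]: print(l,round(r["score"],2),np.round(R.T@(np.array(r["point"])-t),1))
E
```

```text
t 3.8 tcp [ 524.1 -359.7  221.6] rv [-2.62  -1.718  0.005] F [-0.7  0.6 -0.7] T [ 0.04  0.06 -0.04] w 0.748 j [-0.602  0.495  0.008  1.093  0.     1.379]
tool x [0.399 0.917 0.002] y [ 0.917 -0.399 -0.009] z [-0.0071  0.0053 -1.    ]
turn deg [0. 0. 0.] shift before turn m [-0.0021  0.0038  0.0355] after turn m [-0.0021  0.0038  0.0355]
tube 0.87 [ 527.6 -362.8   31.2]
```

View pics/w2.png

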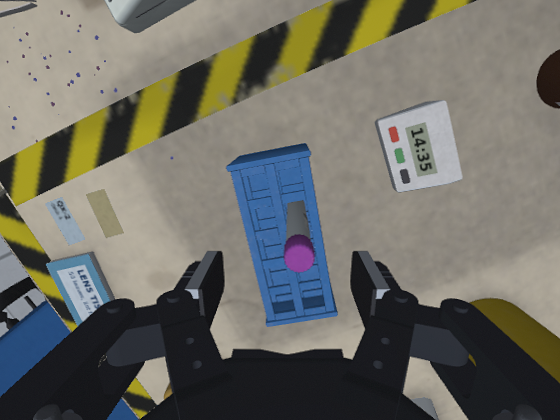

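```bash
python3 - <<'E'
from h import *
p=np.load("w2.npz")["p"].astype(int); d=np.load("w2.npz")["d"]; c=cam("wrist"); W=world(d,c)
m=(p[...,0]-p[...,1]>50)&(p[...,2]-p[...,1]>40); m[:, :270]=0; m[:,330:]=0; m[:220]=0;m[290:]=0
P=W[m]; T=P[(P[:,2]>138)]; print(m.sum(),len(T),T.mean(0),np.percentile(P[:,2],[5,50,95]),(T.min(0)+T.max(0))/2)
goto([527,-363,186])
E
```

```text
623 621 [ 530.84117135 -364.28638985  146.42956417] [nan nan nan] [ 530.78439355 -364.65940157  146.22081386]
t 3.9 tcp [ 526.3 -360.   226. ] rv [-2.624e+00 -1.724e+00  1.000e-03] F [-0.1  0.1  0.7] T [ 0.03 -0.02 -0.04] w 0.75 j [-0.6    0.492  0.014  1.095  0.     1.379]
tool x [0.397 0.918 0.001] y [ 0.918 -0.397 -0.002] z [-0.0013  0.0012 -1.    ]
turn deg [0. 0. 0.] shift before turn m [-0.0025  0.0019  0.04  ] after turn m [-0.0025  0.0019  0.04  ]
```

```bash
python3 - <<'E'
from h import *
st();c=cam("wrist"); p,d=vision.capture("wrist"); W=world(d,c); p=p.astype(int)
m=(p[...,0]-p[...,1]>50)&(p[...,2]-p[...,1]>40); m[:, :270]=0; m[:,330:]=0; m[:220]=0;m[290:]=0
P=W[m]; T=P[(P[:,2]>136)]; print(m.sum(),len(T),T.mean(0),T.min(0),T.max(0))
goto([527.5,-363,186])
E
```

```text
t 3.9 tcp [ 526.3 -360.   226. ] rv [-2.624e+00 -1.724e+00  1.000e-03] F [-0.1  0.1  0.7] T [ 0.03 -0.02 -0.04] w 0.75 j [-0.6    0.492  0.014  1.095  0.     1.379]
586 583 [ 528.18636709 -363.75872618  141.86338885] [ 520.47164866 -372.33725736  139.61004394] [ 535.90148035 -355.89325871  143.57588289]
t 3.95 tcp [ 527.1 -360.3  227.3] rv [2.625e+00 1.725e+00 1.000e-03] F [-0.1  0.7 -0.5] T [-0.02  0.01  0.03] w 0.755 j [-0.6    0.491  0.016  1.095  0.     1.379]
tool x [ 0.397  0.918 -0.   ] y [ 0.918 -0.397  0.001] z [ 1.e-03 -4.e-04 -1.e+00]
turn deg [0. 0. 0.] shift before turn m [-0.0023  0.0014  0.0413] after turn m [-0.0023  0.0014  0.0413]
```

Request:
{"fn": "drive_tool", "kwargs": {
  "moves": [
    [[0,0,0],[-0.003,0.002,0.01],-0.5],
    [[0,0,0],[0,0,0.015],-0.5],
    [[0,0,0],[0,0,0.015],-0.4],
    [[0,0,0],[0,0,0],0.3],
    [[0,0,0],[0,0,0],0.8]
  ],
  "grip_force": 30
}}

```text
time: 4.45
tool_pos: [527.4, -364.7, 186.7]
ee_rot: [2.626, 1.723, 0.0]
contact_force: [-0.3, 1.0, 0.2]
grip_width: 0.371
```

Request:
{"fn": "drive_tool", "kwargs": {
  "moves": [
    [[0,0,0],[0,0,0],1],
    [[0,0,0],[0,0,0],1],
    [[0,0,0],[0,0,0],1]
  ]
}}

```text
time: 4.75
tool_pos: [527.6, -365.4, 187.3]
ee_rot: [2.625, 1.721, 0.002]
contact_force: [-0.2, 0.4, 4.5]
grip_width: 0.188
```

Request:
{"fn": "drive_tool", "kwargs": {
  "moves": [
    [[0,0,0],[0,0,0],1],
    [[0,0,0],[0,0,-0.02],1],
    [[0,0,0],[0,0,-0.03],1],
    [[0,0,0],[0,0,-0.03],1],
    [[0,0,0],[0,0,-0.02],1]
  ]
}}

```text
time: 5.25
tool_pos: [527.1, -365.2, 287.9]
ee_rot: [2.626, 1.722, 0.001]
contact_force: [0.8, -0.1, -0.6]
grip_width: 0.193
```

```bash
python3 - <<'E'
from h import *
c=cam("wrist"); p,d=vision.capture("wrist");cv2.imwrite("pics/w3.png",p[:,:,::-1])
goto([589.3,-124.5,282])
E
```

```text
t 5.3 tcp [ 528.1 -365.9  291.1] rv [2.622 1.719 0.004] F [ 1.4 -0.5  2.3] T [-0.04 -0.09 -0.03] w 0.193 j [-0.606  0.466  0.143  1.241 -0.     1.375]
tool x [ 0.399  0.917 -0.001] y [ 0.917 -0.399  0.007] z [ 0.0055 -0.0039 -1.    ]
turn deg [0. 0. 0.] shift before turn m [ 0.2458 -0.0402  0.0085] after turn m [ 0.2458 -0.0402  0.0085]
```

View pics/w3.png

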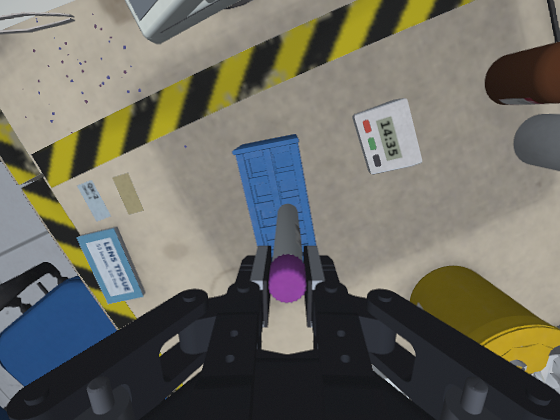

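Request:
{"fn": "drive_tool", "kwargs": {
  "moves": [
    [[0,0,0],[0.03,-0.005,0],1],
    [[0,0,0],[0.046,-0.008,0],1],
    [[0,0,0],[0.046,-0.008,0],1],
    [[0,0,0],[0.046,-0.008,0],1],
    [[0,0,0],[0.046,-0.006,0],1]
  ]
}}

```text
time: 5.8
tool_pos: [579.8, -153.1, 285.3]
ee_rot: [-2.627, -1.722, 0.001]
contact_force: [0.2, 0.2, -0.7]
grip_width: 0.186
```

Request:
{"fn": "drive_tool", "kwargs": {
  "moves": [
    [[0,0,0],[0.03,-0.005,0],1],
    [[0,0,0],[0,0,0.01],1],
    [[0,0,0],[0,0,0.01],1],
    [[0,0,0],[0,0,0],1],
    [[0,0,0],[0,0,0],1]
  ]
}}

```text
time: 6.3
tool_pos: [586.7, -126.4, 265.0]
ee_rot: [-2.628, -1.72, 0.002]
contact_force: [-0.7, -0.2, 0.6]
grip_width: 0.193
```

```bash
python3 - <<'E'
from h import *
c=cam("wrist"); p,d=vision.capture("wrist");cv2.imwrite("pics/w4.png",p[:,:,::-1])
c=cam("top"); p,d=vision.capture("top");cv2.imwrite("pics/t4.png",cv2.resize(p[90:240,260:460,::-1],(800,600)))
c=cam("scene"); p,d=vision.capture("scene");cv2.imwrite("pics/s4.png",cv2.resize(p[60:180,230:390,::-1],(800,600)))
goto([589.3,-124.5,254])
E
```

```text
t 6.45 tcp [ 587.4 -126.3  266.2] rv [2.628 1.72  0.   ] F [-0.1  0.2  0.6] T [-0.02  0.03 -0.03] w 0.195 j [-0.212  0.407 -0.02   1.144 -0.     1.771]
tool x [0.4   0.916 0.   ] y [ 0.916 -0.4    0.   ] z [ 4.e-04 -2.e-04 -1.e+00]
turn deg [0. 0. 0.] shift before turn m [0.0024 0.001  0.0122] after turn m [0.0024 0.001  0.0122]
```

View pics/w4.png

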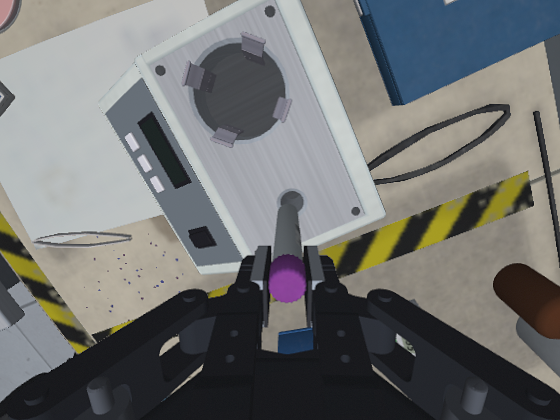

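View pics/s4.png

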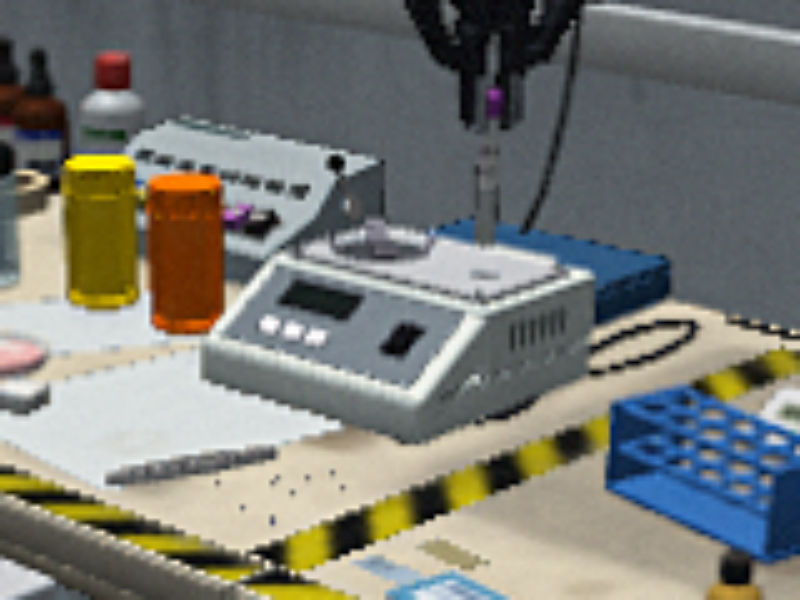

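```bash
cat >> h.py <<'E'
def ring(img,c,ctr,z,r,col,s,o):
    K,D,R,t=c; a=np.linspace(0,2*np.pi,60); P=np.c_[ctr[0]+r*np.cos(a),ctr[1]+r*np.sin(a),np.full(60,z)]
    q,_=cv2.projectPoints(P,cv2.Rodrigues(R)[0],t,K,D); q=((q.reshape(-1,2)-o+0.5)*s).astype(np.int32)
    cv2.polylines(img,[q],True,col,1,cv2.LINE_AA)
E
python3 - <<'E'
from h import *
s=st(); c=cam("wrist"); p,d=vision.capture("wrist"); np.savez("w5.npz",p=p,d=d,c2=c[2],c3=c[3])
M=Ro.from_rotvec(s["ee_rot"]).as_matrix()
o=np.array([240,150]); S=7; im=np.ascontiguousarray(cv2.resize(p[150:235,240:350,::-1],None,fx=S,fy=S,interpolation=cv2.INTER_CUBIC))
bore=(589.3,-124.5)
ring(im,c,bore,90,13,(0,255,0),S,o); ring(im,c,bore,87,10,(0,255,255),S,o)
f=s["tool_pos"]+M@np.array([1.4,0,154]); print("foot",f)
ring(im,c,f[:2],f[2],7.8,(0,0,255),S,o)
cv2.imwrite("pics/w5.png",im); print(im.shape)
# well
o=np.array([170,20]); S=5; im=np.ascontiguousarray(cv2.resize(p[20:140,170:320,::-1],None,fx=S,fy=S))
ring(im,c,(587,-28),90,36,(0,255,0),S,o);ring(im,c,(587,-28),50,36,(0,255,255),S,o); cv2.imwrite("pics/w5b.png",im)
E
```

```text
t 6.45 tcp [ 587.4 -126.3  266.2] rv [2.628 1.72  0.   ] F [-0.1  0.2  0.6] T [-0.02  0.03 -0.03] w 0.195 j [-0.212  0.407 -0.02   1.144 -0.     1.771]
foot [ 588.07801618 -125.07834809  112.15852589]
(595, 770, 3)
```

View pics/w5.png

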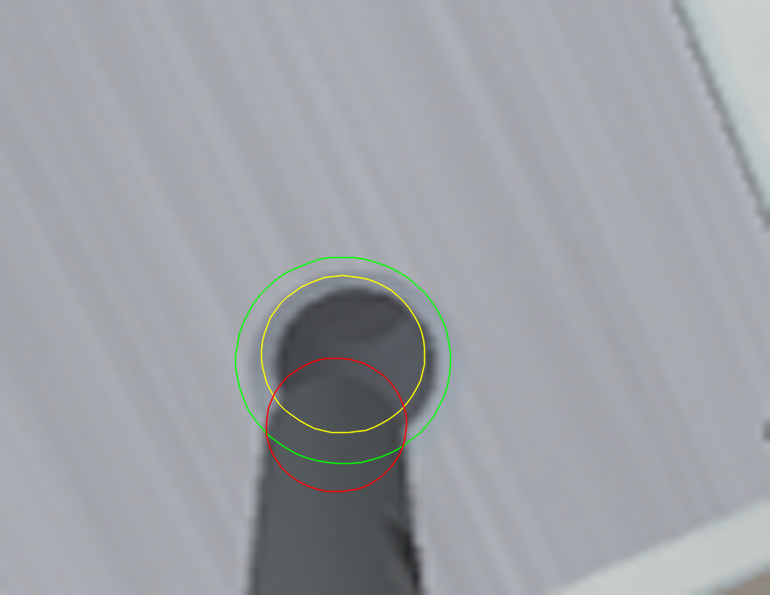

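View pics/w5b.png

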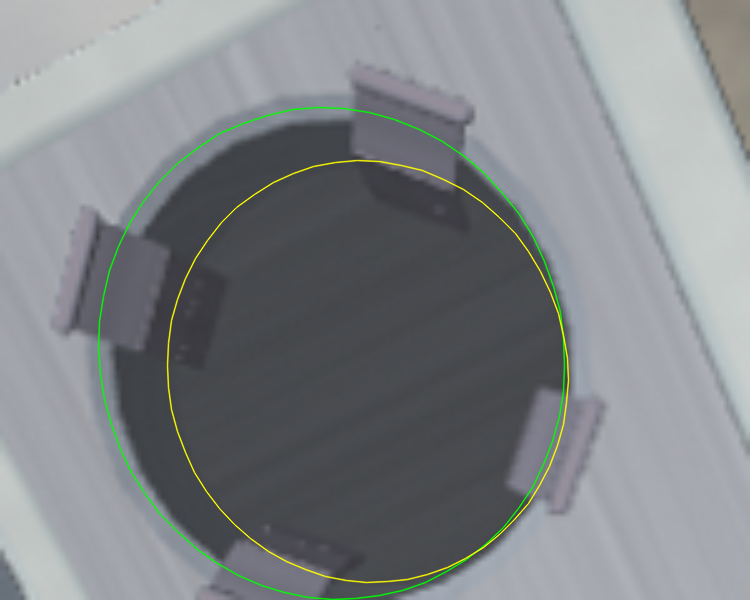

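```bash
python3 - <<'E'
from h import *
z=np.load("w5.npz"); p=z["p"]
S=14; cr=p[185:225,265:315,::-1].astype(float); cr=np.clip((cr-40)*3,0,255).astype(np.uint8)
im=cv2.resize(cr,None,fx=S,fy=S,interpolation=cv2.INTER_CUBIC); cv2.imwrite("pics/w6.png",im)
E
```

```text
(no output)
```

View pics/w6.png

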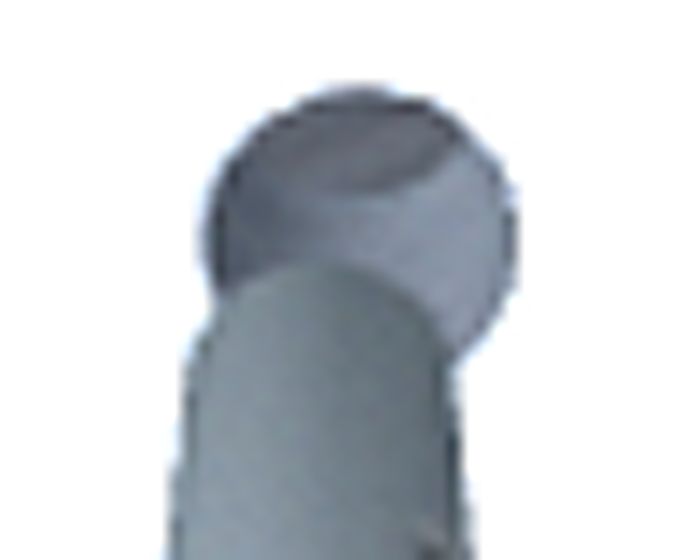

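Request:
{"fn": "drive_tool", "kwargs": {
  "moves": [
    [[0,0,0],[0.0012,0.0026,0],1],
    [[0,0,0],[0,0,0.01],1],
    [[0,0,0],[0,0,0.01],1],
    [[0,0,0],[0,0,0.01],1],
    [[0,0,0],[0,0,0],1]
  ]
}}

```text
time: 7.0
tool_pos: [589.2, -125.0, 233.5]
ee_rot: [-2.625, -1.721, 0.005]
contact_force: [0.3, -1.0, 0.5]
grip_width: 0.196
```

```bash
python3 - <<'E'
from h import *
st(); p,d=vision.capture("wrist")
S=8; o=(240,160); cr=p[160:235,240:340,::-1].astype(float); cr=np.clip((cr-30)*2,0,255).astype(np.uint8)
cv2.imwrite("pics/w7.png",cv2.resize(cr,None,fx=S,fy=S,interpolation=cv2.INTER_CUBIC)); st()
E
```

```text
t 7.0 tcp [ 589.2 -125.   233.5] rv [-2.625 -1.721  0.005] F [ 0.3 -1.   0.5] T [-0.13 -0.05  0.02] w 0.196 j [-0.209  0.429 -0.071  1.075 -0.     1.772]
t 7.05 tcp [ 589.6 -125.1  234.4] rv [-2.626 -1.722  0.003] F [-0.3 -0.2 -0.6] T [-0.03 -0.06 -0.04] w 0.19 j [-0.209  0.429 -0.069  1.076 -0.     1.772]
```

View pics/w7.png

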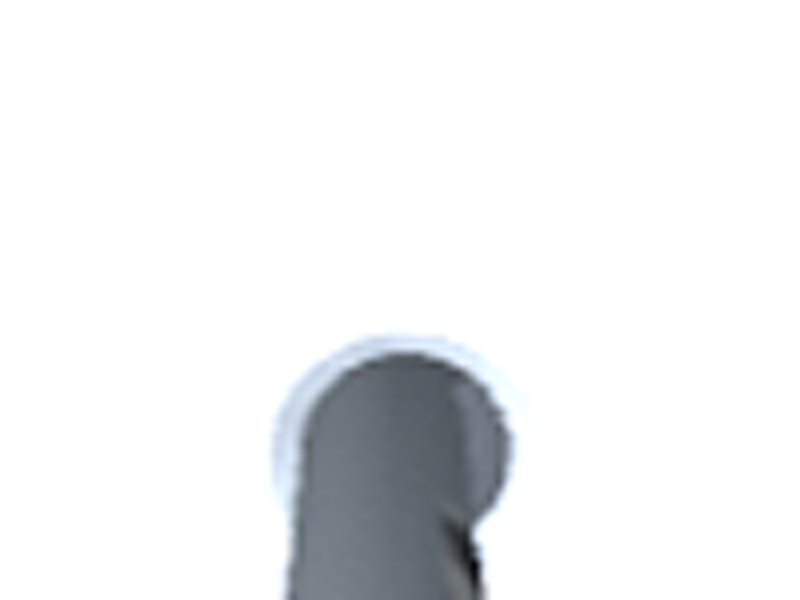

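Request:
{"fn": "drive_tool", "kwargs": {
  "moves": [
    [[0,0,0],[0,0.002,0],1],
    [[0,0,0],[0,0,0.01],1],
    [[0,0,0],[0,0,0.01],1],
    [[0,0,0],[0,0,0.01],1],
    [[0,0,0],[0,0,0.004],1]
  ]
}}

```text
time: 7.55
tool_pos: [591.5, -125.8, 200.1]
ee_rot: [-2.626, -1.722, 0.002]
contact_force: [-0.4, 0.3, -0.5]
grip_width: 0.191
```

Request:
{"fn": "drive_tool", "kwargs": {
  "moves": [
    [[0,0,0],[0,0,0.002],1],
    [[0,0,0],[0,0,0.002],1],
    [[0,0,0],[0,0,0.001],1],
    [[0,0,0],[0,0,0],1]
  ]
}}

```text
time: 7.95
tool_pos: [592.3, -126.1, 197.0]
ee_rot: [2.627, 1.722, 0.0]
contact_force: [0.2, -1.7, -0.9]
grip_width: 0.189
```

Request:
{"fn": "drive_tool", "kwargs": {
  "moves": [
    [[0,0,0],[0,0,0.001],1],
    [[0,0,0],[0,0,0.001],1],
    [[0,0,0],[0,0,0],1]
  ]
}}

```text
time: 8.25
tool_pos: [592.4, -126.1, 195.3]
ee_rot: [2.627, 1.722, 0.001]
contact_force: [-0.2, 0.1, 2.4]
grip_width: 0.193
```

Request:
{"fn": "drive_tool", "kwargs": {
  "moves": [
    [[0,0,0],[0,0,0.001],1],
    [[0,0,0],[0,0,0.001],1],
    [[0,0,0],[0,0,0],1]
  ]
}}

```text
time: 8.55
tool_pos: [592.6, -126.3, 195.2]
ee_rot: [2.625, 1.721, 0.002]
contact_force: [-3.8, 0.4, 12.0]
grip_width: 0.193
```

Request:
{"fn": "drive_tool", "kwargs": {
  "moves": [
    [[0,0,0],[0,0,-0.001],0.5],
    [[0,0,0],[0,0,0],0],
    [[0,0,0],[0,0,0],-0.3],
    [[0,0,0],[0,0,0],-0.3]
  ]
}}

```text
time: 8.95
tool_pos: [592.0, -125.9, 193.5]
ee_rot: [-2.627, -1.722, 0.001]
contact_force: [0.2, -0.4, -0.6]
grip_width: 0.651
```

Request:
{"fn": "drive_tool", "kwargs": {
  "moves": [
    [[0,0,0],[0,0,-0.02],-0.3],
    [[0,0,0],[0,0,-0.04],-0.3],
    [[0,0,0],[0,0,-0.04],-1],
    [[0,0,0],[0,0,0],-1]
  ]
}}

```text
time: 9.35
tool_pos: [594.9, -126.6, 299.8]
ee_rot: [2.621, 1.719, 0.012]
contact_force: [-0.1, 0.9, -0.1]
grip_width: 0.952
```

```bash
python3 - <<'E'
from h import *
s=st(); c=cam("wrist"); p,d=vision.capture("wrist");cv2.imwrite("pics/w8.png",p[:,:,::-1]); np.savez("w8.npz",p=p,d=d,c2=c[2],c3=c[3])
W=world(d,c); p=p.astype(int)
m=(p[...,0]-p[...,1]>50)&(p[...,2]-p[...,1]>40);m[:150]=0
P=W[m]; P=P[P[:,2]>100]; print(len(P),P.mean(0),P.min(0),P.max(0))
goto([522,354,300])
E
```

```text
t 9.35 tcp [ 594.9 -126.6  299.8] rv [2.621 1.719 0.012] F [-0.1  0.9 -0.1] T [-0.05 -0.02  0.  ] w 0.952 j [-0.21   0.399  0.057  1.218  0.     1.771]
322 [ 592.26912632 -124.80041446  149.89262919] [ 584.47117498 -132.99146366  147.88112548] [ 600.0288741  -117.05858701  151.40657415]
t 9.4 tcp [ 593.9 -126.3  297. ] rv [2.623 1.72  0.007] F [-0.2  0.1  0.2] T [ 0.04  0.04 -0.  ] w 0.997 j [-0.21   0.401  0.053  1.216  0.     1.771]
tool x [0.399 0.917 0.001] y [ 0.917 -0.399  0.007] z [ 0.0066 -0.0013 -1.    ]
turn deg [0. 0. 0.] shift before turn m [ 0.4119 -0.2574 -0.0041] after turn m [ 0.4119 -0.2574 -0.0041]
```

View pics/w8.png

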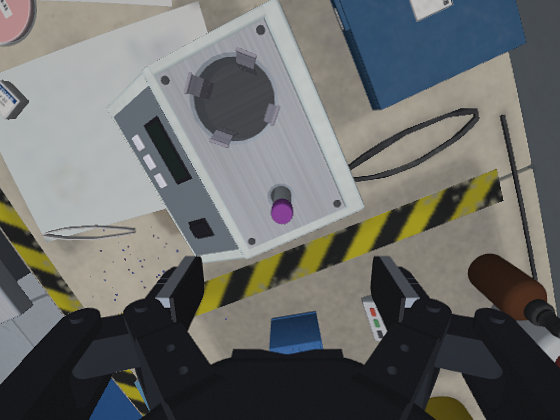

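Tube is standing in the bore: its cap at (282,212) tops out at z≈149, as expected. Now I measure the well from here.

```bash
python3 - <<'E'
from h import *
s=st(); c=cam("wrist"); p,d=vision.capture("wrist"); np.savez("w9.npz",p=p,d=d,c2=c[2],c3=c[3])
R,t=c[2],c[3]
for l in ["leaf_mouth","well_plate","bore_mouth"]:
    for r in spotter.landmark_of("wrist",l)[:1]: print(l,round(r["score"],2),np.round(R.T@(np.array(r["point"])-t),1))
W=world(d,c)
o=np.array([170,30]); S=5; im=np.ascontiguousarray(cv2.resize(p[30:150,170:310,::-1],None,fx=S,fy=S))
ctr=(588.5,-29)
ring(im,c,ctr,90,36,(0,255,0),S,o);ring(im,c,ctr,100,37.5,(0,0,255),S,o)
cv2.imwrite("pics/w9.png",im)
# 4 screws
g=cv2.cvtColor(p,cv2.COLOR_RGB2GRAY)
for (u,v) in [(166,80),(261,31),(337,208),(252,241)]:
    sub=g[v-7:v+8,u-7:u+8].astype(float); w=np.clip(120-sub,0,None); vv,uu=np.mgrid[v-7:v+8,u-7:u+8]
    q=((w*uu).sum()/w.sum(),(w*vv).sum()/w.sum()); print(q,atz(*q,c,90)[:2])
# leaves points above 92
m=(W[...,2]>94)&(W[...,2]<106); v,u=np.where(m&(np.hypot(W[...,0]-588,W[...,1]+29)<50)); print(len(u)); P=W[v,u]
print(P[:,:2].min(0),P[:,:2].max(0),circ(P[:,:2]))
E
```

```text
t 9.4 tcp [ 593.9 -126.3  297. ] rv [2.623 1.72  0.007] F [-0.2  0.1  0.2] T [ 0.04  0.04 -0.  ] w 0.997 j [-0.21   0.401  0.053  1.216  0.     1.771]
leaf_mouth 0.96 [588.9 -27.   98.7]
well_plate 0.81 [592.8 -30.3  49.9]
bore_mouth 0.95 [ 588.5 -125.7   91.7]
(np.float64(165.76812069530993), np.float64(79.03082978025583)) [540.35955656   9.80746564]
(np.float64(262.0217833284926), np.float64(28.0461806564043)) [632.75471226  12.26523485]
(np.float64(339.07366393837265), np.float64(203.74193548387098)) [ 637.00449107 -154.612765  ]
(np.float64(252.86725178277564), np.float64(241.58694459681843)) [ 544.65030663 -156.96161956]
709
[553.86529252 -64.19538353] [621.97188117   5.38639763] (array([587.98952848, -29.61687782]), np.float64(37.287849159507275))
```

View pics/w9.png

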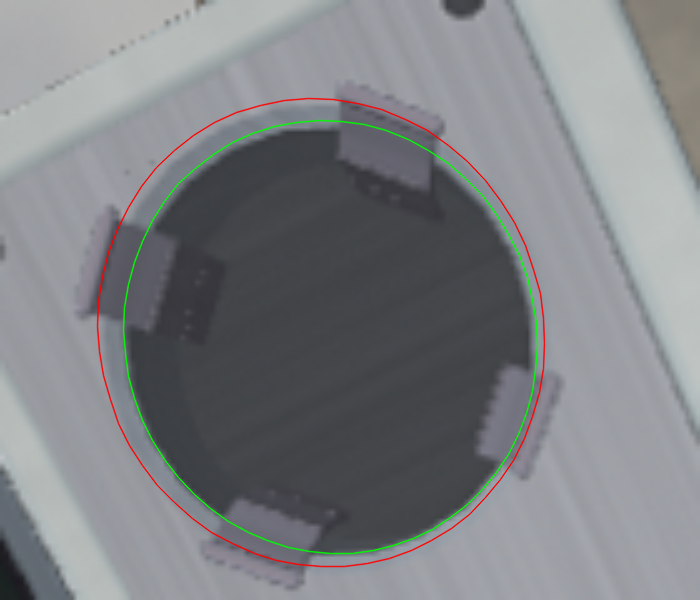

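```bash
python3 - <<'E'
from h import *
h=np.radians(-23.5); d=np.array([522-594.,354+126.3])/11
n=11; dh=np.radians(63.5)/n
for i in range(n):
    y=np.array([np.cos(h),np.sin(h)]); x=np.array([-y[1],y[0]])
    print(i,"x",round(d@x/1000,4),"y",round(d@y/1000,4)); h+=dh
E
```

```text
0 x 0.0374 y -0.0234
1 x 0.0396 y -0.0195
2 x 0.0414 y -0.0154
3 x 0.0427 y -0.0112
4 x 0.0436 y -0.0069
5 x 0.0441 y -0.0024
6 x 0.0441 y 0.002
7 x 0.0437 y 0.0064
8 x 0.0428 y 0.0108
9 x 0.0415 y 0.015
10 x 0.0398 y 0.0191
```

Request:
{"fn": "drive_tool", "kwargs": {
  "moves": [
    [[0,0,-5.8],[0.0374,-0.0234,0],-1],
    [[0,0,-5.8],[0.0396,-0.0195,0],-1],
    [[0,0,-5.8],[0.0414,-0.0154,0],-1],
    [[0,0,-5.8],[0.0427,-0.0112,0],-1],
    [[0,0,-5.8],[0.0436,-0.0069,0],-1]
  ]
}}

```text
time: 10.1
tool_pos: [558.0, 93.7, 292.2]
ee_rot: [-2.106, -2.328, 0.004]
contact_force: [1.7, -0.7, 0.4]
grip_width: 0.999
```

Request:
{"fn": "drive_tool", "kwargs": {
  "moves": [
    [[0,0,-5.8],[0.0441,-0.0024,0],-1],
    [[0,0,-5.8],[0.0441,0.002,0],-1],
    [[0,0,-5.8],[0.0437,0.0064,0],-1],
    [[0,0,-5.8],[0.0428,0.0108,0],-1],
    [[0,0,-5.8],[0.0415,0.015,0],-1]
  ]
}}

```text
time: 10.6
tool_pos: [524.6, 311.8, 292.1]
ee_rot: [-1.456, -2.782, 0.004]
contact_force: [1.0, 0.1, 0.5]
grip_width: 1.002
```

Request:
{"fn": "drive_tool", "kwargs": {
  "moves": [
    [[0,0,0],[0,0,0],-1],
    [[0,0,0],[0,0,0],-1],
    [[0,0,0],[0,0,0],-1]
  ]
}}

```text
time: 10.9
tool_pos: [525.4, 309.4, 292.8]
ee_rot: [-1.464, -2.779, 0.004]
contact_force: [0.5, 0.3, 1.0]
grip_width: 1.0
```

```bash
python3 - <<'E'
from h import *
s=st(); c=cam("wrist"); p,d=vision.capture("wrist"); cv2.imwrite("pics/w10.png",p[:,:,::-1])
W=world(d,c)
R,t=c[2],c[3]
for r in spotter.landmark_of("wrist","staining_jar")[:3]: print(round(r["score"],2),np.round(R.T@(np.array(r["point"])-t),1))
g=p.max(2)
m=(W[...,2]>112)&(W[...,2]<121)&(g<90)&(np.hypot(W[...,0]-522,W[...,1]-354)<45)
P=W[m]; print(len(P),P.mean(0),P.min(0),P.max(0))
h,_=cv2.convexHull(P[:,:2].astype(np.float32)),0; print(cv2.minEnclosingCircle(P[:,:2].astype(np.float32)))
goto([522,354,250],40)
E
```

```text
t 10.9 tcp [525.4 309.4 292.8] rv [-1.464 -2.779  0.004] F [0.5 0.3 1. ] T [-0.02  0.01  0.02] w 1.0 j [ 0.532  0.413  0.061  1.221 -0.     1.502]
0.7 [551.7 144.5  -1.1]
0.69 [553.2 235.4  -1.3]
0.67 [520.4 354.3  -3.1]
3877 [521.75118518 353.93188857 117.73621751] [492.98304917 324.71684816 112.07923633] [551.14951108 382.15698621 120.24407694]
((522.4918823242188, 353.23004150390625), 29.529613494873047)
t 11.0 tcp [525.8 308.9 293.5] rv [-1.465e+00 -2.778e+00  2.000e-03] F [ 0.3 -0.1 -0.7] T [0.01 0.02 0.05] w 0.998 j [ 0.531  0.412  0.061  1.221 -0.     1.502]
tool x [-0.565  0.825 -0.   ] y [ 0.825  0.565 -0.001] z [-1.e-03 -9.e-04 -1.e+00]
turn deg [-0.08  0.01 -5.62] shift before turn m [0.0394 0.0223 0.0434] after turn m [0.037  0.026  0.0435]
```

View pics/w10.png

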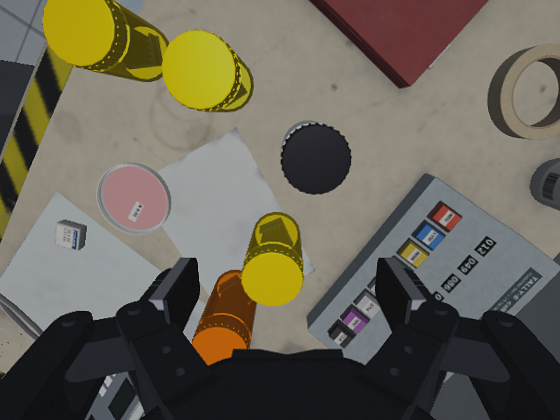

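Request:
{"fn": "drive_tool", "kwargs": {
  "moves": [
    [[0,0,0],[0.0391,0.0222,0],-1],
    [[0,0,0],[0,0,0.04],-1],
    [[0,0,0],[0,0,0.04],-1],
    [[0,0,0],[0,0,0],-1],
    [[0,0,0],[0,0,0],-1]
  ]
}}

```text
time: 11.5
tool_pos: [521.9, 353.9, 213.9]
ee_rot: [-1.465, -2.778, 0.003]
contact_force: [-1.0, -0.3, 1.7]
grip_width: 1.0
```

```bash
python3 - <<'E'
from h import *
goto([522,353.7,135])
c=cam("wrist"); p,d=vision.capture("wrist"); cv2.imwrite("pics/w11.png",p[:,:,::-1])
W=world(d,c); g=p.max(2)
m=(W[...,2]>112)&(W[...,2]<121)&(g<90)&(np.hypot(W[...,0]-522,W[...,1]-354)<33)
P=W[m]; print(len(P),P.mean(0),cv2.minEnclosingCircle(P[:,:2].astype(np.float32)))
E
```

```text
t 11.5 tcp [521.9 353.9 213.9] rv [-1.465 -2.778  0.003] F [-1.  -0.3  1.7] T [ 0.03 -0.03 -0.01] w 1.0 j [ 0.596  0.487 -0.027  1.059 -0.     1.566]
tool x [-0.565  0.825 -0.   ] y [ 0.825  0.565 -0.002] z [-0.0016 -0.0012 -1.    ]
turn deg [0. 0. 0.] shift before turn m [-0.0002  0.0001  0.0789] after turn m [-0.0002  0.0001  0.0789]
6577 [521.32447341 355.0660119  117.63570678] ((522.3204345703125, 353.4102783203125), 29.253265380859375)
```

View pics/w11.png

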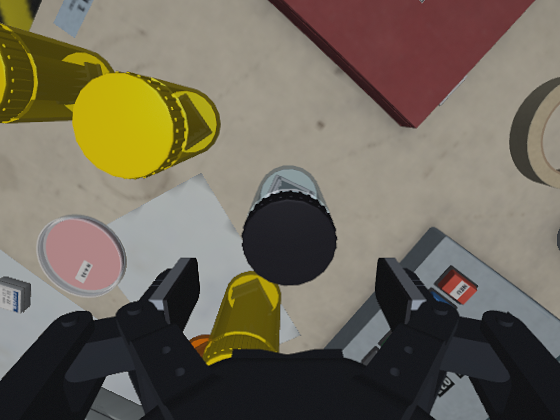

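```bash
python3 - <<'E'
from h import *
z=np.load("top0.npz"); W=world(z["d"],cam("top")); P=W[np.isfinite(W[...,2])]
v=P[:,:2]-[522,353.7]; a=v@[.825,.565]; b=v@[-.565,.825]
for sgn in (1,-1):
    m=(sgn*a>33)&(sgn*a<75)&(abs(b)<20); print(sgn,m.sum(),P[m][:,2].max())
    m=(sgn*a>75)&(sgn*a<110)&(abs(b)<30); print(P[m][:,2].max())
m=(abs(a)<55)&(abs(b)<55)&(np.hypot(a,b)>34); print("body",P[m][:,2].max())
E
```

```text
1 47 3.3185961475450543
4.298646296324455
-1 223 4.7653559932501866
3.894495776800857
body 5.354784157063665
```

Request:
{"fn": "drive_tool", "kwargs": {
  "moves": [
    [[0,0,0],[0,0,0.03],-1],
    [[0,0,0],[0,0,0.03],-1],
    [[0,0,0],[0,0,0.012],-1],
    [[0,0,0],[0,0,0.006],-1],
    [[0,0,0],[0,0,0],-1]
  ]
}}

```text
time: 12.05
tool_pos: [522.6, 355.4, 136.9]
ee_rot: [1.463, 2.779, 0.002]
contact_force: [0.3, -0.5, 0.1]
grip_width: 0.998
```

Request:
{"fn": "drive_tool", "kwargs": {
  "moves": [
    [[0,0,0],[0,0,0],-0.6],
    [[0,0,0],[0,0,0],-0.3],
    [[0,0,0],[0,0,0],0],
    [[0,0,0],[0,0,0],0.3],
    [[0,0,0],[0,0,0],0.6]
  ],
  "grip_force": 80
}}

```text
time: 12.55
tool_pos: [522.6, 355.7, 138.0]
ee_rot: [1.462, 2.779, 0.004]
contact_force: [-2.5, -0.6, 6.7]
grip_width: 0.683
```

Request:
{"fn": "drive_tool", "kwargs": {
  "moves": [
    [[0,0,0],[0,0,0],1],
    [[0,0,0],[0,0,0],1],
    [[0,0,0],[0,0,-0.005],1],
    [[0,0,0],[0,0,-0.01],1],
    [[0,0,0],[0,0,-0.02],1]
  ]
}}

```text
time: 13.05
tool_pos: [520.8, 354.5, 170.0]
ee_rot: [-1.462, -2.779, 0.006]
contact_force: [-0.2, -0.6, -2.0]
grip_width: 0.684
```

Request:
{"fn": "drive_tool", "kwargs": {
  "moves": [
    [[0,0,0],[0,0,-0.03],1],
    [[0,0,0],[0,0,-0.04],1],
    [[0,0,0],[0,0,-0.04],1],
    [[0,0,0],[0,0,0],1],
    [[0,0,0],[0,0,0],1]
  ]
}}

```text
time: 13.55
tool_pos: [522.4, 355.6, 282.5]
ee_rot: [1.462, 2.779, 0.004]
contact_force: [-0.1, -0.1, -3.9]
grip_width: 0.679
```

```bash
python3 - <<'E'
from h import *
goto([588.5,-29.3,280],0)
s=telemetry.state(); M=Ro.from_rotvec(s["ee_rot"]).as_matrix(); h=np.arctan2(M[1,1],M[0,1]); print(np.degrees(h))
c=cam("wrist"); p,d=vision.capture("wrist"); cv2.imwrite("pics/w12.png",p[:,:,::-1])
n=11; dv=(np.array([588.5,-29.3])-s["tool_pos"][:2])/n; dh=-np.radians(5.0)
for i in range(n):
    y=np.array([np.cos(h),np.sin(h)]); x=np.array([-y[1],y[0]])
    print(i,"x",round(dv@x/1000,4),"y",round(dv@y/1000,4)); h+=dh
print(np.degrees(h))
E
```

```text
t 13.55 tcp [522.4 355.6 282.5] rv [1.462 2.779 0.004] F [-0.1 -0.1 -3.9] T [-0.01  0.03 -0.03] w 0.679 j [ 0.598  0.452  0.098  1.213 -0.     1.566]
tool x [-0.567  0.824 -0.   ] y [0.824 0.567 0.003] z [ 0.0025  0.0017 -1.    ]
turn deg [ 0.17 -0.05 34.51] shift before turn m [-0.3546 -0.1635  0.002 ] after turn m [-0.3849  0.0661  0.0025]
34.50711861723129
0 x -0.0322 y -0.0149
1 x -0.0334 y -0.012
2 x -0.0343 y -0.009
3 x -0.035 y -0.006
4 x -0.0354 y -0.0029
5 x -0.0355 y 0.0001
6 x -0.0354 y 0.0032
7 x -0.0349 y 0.0063
8 x -0.0343 y 0.0093
9 x -0.0333 y 0.0123
10 x -0.0321 y 0.0151
-20.49288138276871
```

View pics/w12.png

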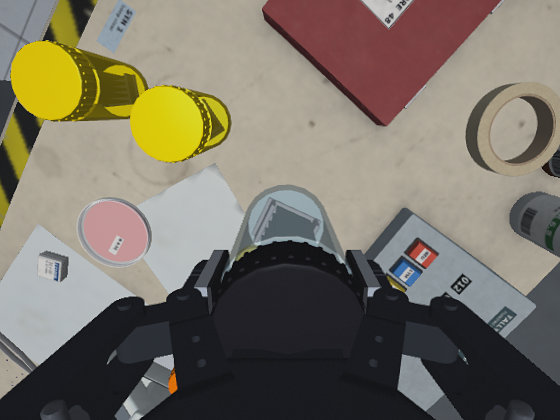

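Request:
{"fn": "drive_tool", "kwargs": {
  "moves": [
    [[0,0,2.5],[-0.016,-0.0075,0],1],
    [[0,0,2.5],[-0.016,-0.0075,0],1],
    [[0,0,5],[-0.0334,-0.012,0],1],
    [[0,0,5],[-0.0343,-0.009,0],1],
    [[0,0,5],[-0.035,-0.006,0],1]
  ]
}}

```text
time: 14.1
tool_pos: [544.2, 212.5, 279.6]
ee_rot: [-1.93, -2.478, 0.004]
contact_force: [0.6, 0.3, -3.2]
grip_width: 0.679
```

Request:
{"fn": "drive_tool", "kwargs": {
  "moves": [
    [[0,0,5],[-0.0354,-0.0029,0],1],
    [[0,0,5],[-0.0355,0.0001,0],1],
    [[0,0,5],[-0.0354,0.0032,0],1],
    [[0,0,5],[-0.0349,0.0063,0],1],
    [[0,0,5],[-0.0343,0.0093,0],1]
  ]
}}

```text
time: 14.6
tool_pos: [573.7, 37.4, 279.8]
ee_rot: [-2.421, -2.001, 0.004]
contact_force: [1.5, -0.2, -2.4]
grip_width: 0.676
```

Request:
{"fn": "drive_tool", "kwargs": {
  "moves": [
    [[0,0,5],[-0.0333,0.0123,0],1],
    [[0,0,2.5],[-0.016,0.0075,0],1],
    [[0,0,2.5],[-0.016,0.0075,0],1],
    [[0,0,0],[0,0,0],1],
    [[0,0,0],[0,0,0],1]
  ]
}}

```text
time: 15.1
tool_pos: [585.7, -29.6, 280.5]
ee_rot: [-2.581, -1.79, 0.001]
contact_force: [-0.7, -0.0, -2.5]
grip_width: 0.679
```

```bash
python3 - <<'E'
from h import *
goto([588.5,-29.3,250])
c=cam("wrist"); p,d=vision.capture("wrist"); 
ring_=np.ascontiguousarray(p[:,:,::-1])
for z,r,col in [(90,36,(0,255,0)),(100,37.5,(0,0,255))]: ring(ring_,c,(588.5,-29.3),z,r,col,1,np.zeros(2))
s=telemetry.state(); M=Ro.from_rotvec(s["ee_rot"]).as_matrix(); f=s["tool_pos"]+M[:,2]*137
ring(ring_,c,f[:2],f[2],30,(255,255,0),1,np.zeros(2)); print(f)
cv2.imwrite("pics/w13.png",ring_)
E
```

```text
t 15.1 tcp [585.7 -29.6 280.5] rv [-2.581e+00 -1.790e+00  1.000e-03] F [-0.7 -0.  -2.5] T [ 0.06 -0.01 -0.02] w 0.679 j [-5.100e-02  3.760e-01 -2.900e-02  1.166e+00  1.000e-03  1.878e+00]
tool x [0.351 0.937 0.   ] y [ 0.937 -0.351 -0.001] z [-1.e-03  9.e-04 -1.e+00]
turn deg [0. 0. 0.] shift before turn m [0.0013 0.0026 0.0305] after turn m [0.0013 0.0026 0.0305]
[585.62653832 -28.96982771 143.63538411]
```

View pics/w13.png

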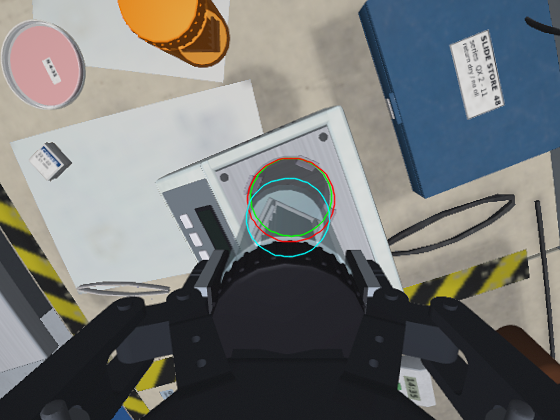

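```bash
python3 - <<'E'
from h import *
s=telemetry.state(); c=cam("wrist"); p,d=vision.capture("wrist"); 
S=6;o=np.array([225,150]); im=np.ascontiguousarray(cv2.resize(p[150:250,225:355,::-1],None,fx=S,fy=S,interpolation=cv2.INTER_CUBIC))
M=Ro.from_rotvec(s["ee_rot"]).as_matrix(); f=s["tool_pos"]+M@[0,0,137]
ring(im,c,f[:2],f[2],30,(255,255,0),S,o); ring(im,c,(588.5,-29.3),90,36,(0,255,0),S,o)
cv2.imwrite("pics/w14.png",im); st()
E
```

```text
t 15.2 tcp [585.8 -28.8 280.7] rv [-2.579 -1.792  0.   ] F [-0.1 -0.2 -2.7] T [-0.01 -0.05  0.02] w 0.678 j [-4.900e-02  3.760e-01 -2.900e-02  1.166e+00  1.000e-03  1.878e+00]
```

View pics/w14.png

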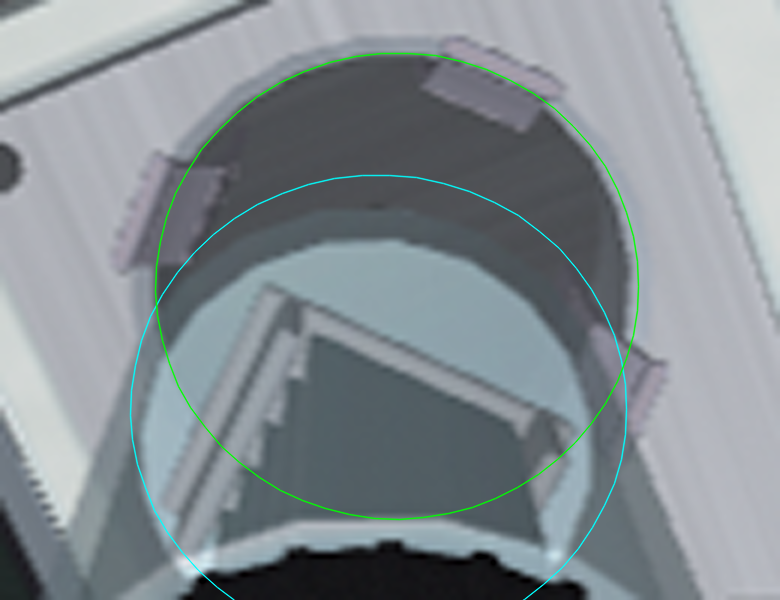

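Request:
{"fn": "drive_tool", "kwargs": {
  "moves": [
    [[0,0,0],[0.003,0.0032,0],1],
    [[0,0,0],[0,0,0.015],1],
    [[0,0,0],[0,0,0.015],1],
    [[0,0,0],[0,0,0],1],
    [[0,0,0],[0,0,0],1]
  ]
}}

```text
time: 15.7
tool_pos: [590.1, -27.2, 250.9]
ee_rot: [-2.58, -1.792, 0.001]
contact_force: [0.6, 0.4, -2.7]
grip_width: 0.681
```

```bash
python3 - <<'E'
from h import *
s=st(); c=cam("wrist"); p,d=vision.capture("wrist"); 
S=6;o=np.array([225,150]); im=np.ascontiguousarray(cv2.resize(p[150:250,225:355,::-1],None,fx=S,fy=S,interpolation=cv2.INTER_CUBIC))
M=Ro.from_rotvec(s["ee_rot"]).as_matrix(); f=s["tool_pos"]+M@[-2,0,137]; print(f)
ring(im,c,f[:2],f[2],30,(255,255,0),S,o); ring(im,c,(589,-29),90,36,(0,255,0),S,o);ring(im,c,(589,-29),100,37.5,(0,0,255),S,o)
cv2.imwrite("pics/w15.png",im)
p,d=vision.capture("scene");cv2.imwrite("pics/s15.png",cv2.resize(p[60:180,230:390,::-1],(800,600)))
E
```

```text
t 15.7 tcp [590.1 -27.2 250.9] rv [-2.580e+00 -1.792e+00  1.000e-03] F [ 0.6  0.4 -2.7] T [-0.02 -0.    0.05] w 0.681 j [-0.046  0.398 -0.074  1.099  0.     1.881]
[589.36846201 -29.05534049 113.9282335 ]
```

View pics/w15.png

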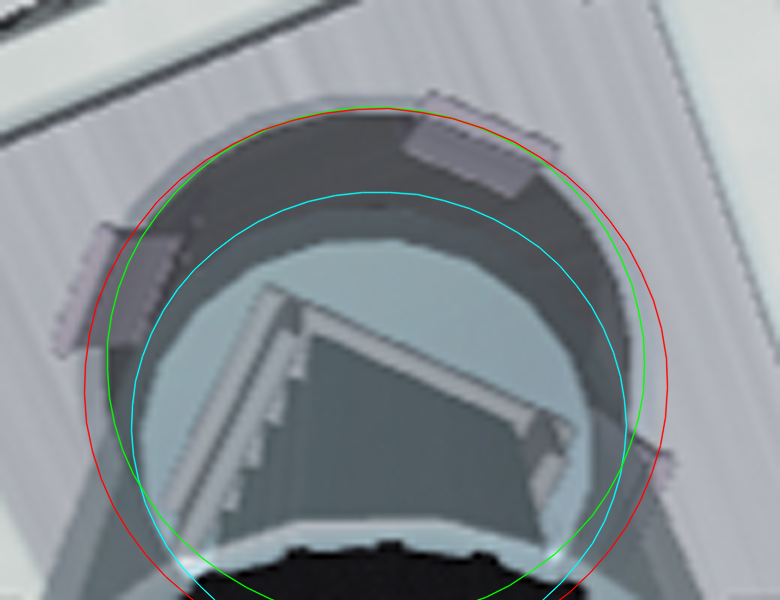

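View pics/s15.png

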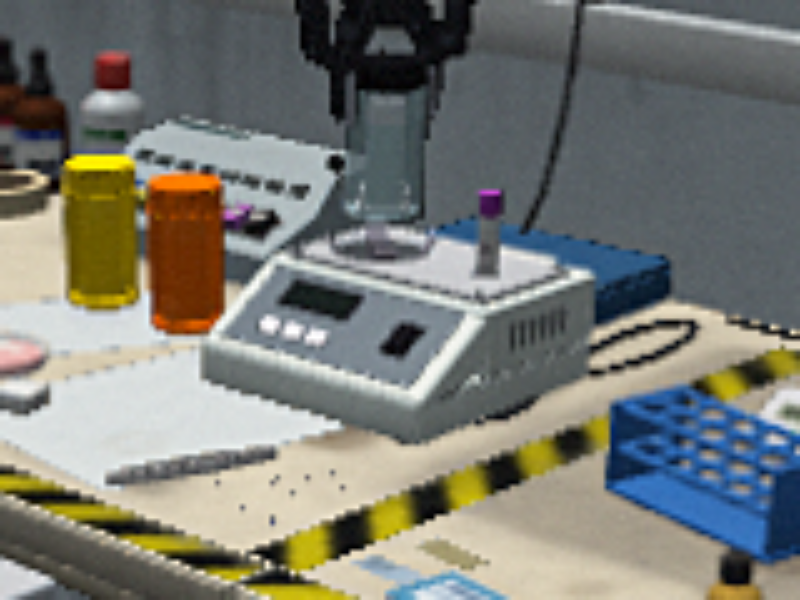

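Request:
{"fn": "drive_tool", "kwargs": {
  "moves": [
    [[0,0,0],[0.0007,-0.0004,0.006],1],
    [[0,0,0],[0,0,0.006],1],
    [[0,0,0],[0,0,0.006],1],
    [[0,0,0],[0,0,0.005],1],
    [[0,0,0],[0,0,0],1]
  ]
}}

```text
time: 16.3
tool_pos: [589.3, -27.2, 226.7]
ee_rot: [-2.58, -1.79, 0.003]
contact_force: [0.7, 0.6, -2.4]
grip_width: 0.684
```

Request:
{"fn": "drive_tool", "kwargs": {
  "moves": [
    [[0,0,-8],[0,-0.0003,0.0005],1],
    [[0,0,-8],[0,-0.0003,0.0005],1],
    [[0,0,-8],[0,-0.0003,0.0005],1],
    [[0,0,-8],[0,-0.0003,0.0005],1],
    [[0,0,-8],[0,-0.0003,0.0005],1]
  ]
}}

```text
time: 16.8
tool_pos: [588.6, -27.1, 225.5]
ee_rot: [1.806, 2.571, 0.0]
contact_force: [-0.1, 0.2, -3.2]
grip_width: 0.678
```

Request:
{"fn": "drive_tool", "kwargs": {
  "moves": [
    [[0,0,-8],[0,-0.0003,0.0005],1],
    [[0,0,-8],[0,-0.0003,0.0005],1],
    [[0,0,-8],[0,-0.0003,0.0005],1],
    [[0,0,-8],[0,-0.0003,0.0005],1],
    [[0,0,-8],[0,-0.0003,0.0005],1]
  ]
}}

```text
time: 17.3
tool_pos: [587.0, -27.7, 222.9]
ee_rot: [-0.817, -3.033, -0.001]
contact_force: [-1.1, 1.1, -1.7]
grip_width: 0.681
```

Request:
{"fn": "drive_tool", "kwargs": {
  "moves": [
    [[0,0,8],[0,0.0003,0.0005],1],
    [[0,0,8],[0,0.0003,0.0005],1],
    [[0,0,8],[0,0.0003,0.0005],1],
    [[0,0,8],[0,0.0003,0.0005],1],
    [[0,0,8],[0,0.0003,0.0005],1]
  ]
}}

```text
time: 17.8
tool_pos: [588.5, -26.8, 220.5]
ee_rot: [-1.82, -2.56, -0.001]
contact_force: [0.4, -0.0, -1.9]
grip_width: 0.678
```

Request:
{"fn": "drive_tool", "kwargs": {
  "moves": [
    [[0,0,8],[0,0.0003,0.0005],1],
    [[0,0,8],[0,0.0003,0.0005],1],
    [[0,0,8],[0,0.0003,0.0005],1],
    [[0,0,8],[0,0.0003,0.0005],1],
    [[0,0,8],[0,0.0003,0.0005],1]
  ]
}}

```text
time: 18.3
tool_pos: [590.1, -27.0, 218.3]
ee_rot: [2.585, 1.783, 0.0]
contact_force: [-1.0, -0.9, -0.3]
grip_width: 0.68
```

```bash
python3 -c "
from h import *
goto([588.5,-29,187])"
```

```text
t 18.3 tcp [590.1 -27.  218.3] rv [2.585 1.783 0.   ] F [-1.  -0.9 -0.3] T [-0.19  0.13  0.15] w 0.68 j [-4.500e-02  4.170e-01 -1.320e-01  1.021e+00 -1.000e-03  1.888e+00]
tool x [ 0.355  0.935 -0.   ] y [ 0.935 -0.355  0.001] z [ 6.e-04 -7.e-04 -1.e+00]
turn deg [0. 0. 0.] shift before turn m [-0.0024 -0.0008  0.0313] after turn m [-0.0024 -0.0008  0.0313]
```

Request:
{"fn": "drive_tool", "kwargs": {
  "moves": [
    [[0,0,-8],[0,-0.0003,0.0005],1],
    [[0,0,-8],[0,-0.0003,0.0005],1],
    [[0,0,-8],[0,-0.0003,0.0005],1],
    [[0,0,-8],[0,-0.0003,0.0005],1],
    [[0,0,-8],[0,-0.0003,0.0005],1]
  ]
}}

```text
time: 18.8
tool_pos: [588.4, -26.8, 216.2]
ee_rot: [1.807, 2.569, 0.001]
contact_force: [-1.5, 0.3, 2.7]
grip_width: 0.677
```

Request:
{"fn": "drive_tool", "kwargs": {
  "moves": [
    [[0,0,-8],[0,-0.0003,0.0005],1],
    [[0,0,-8],[0,-0.0003,0.0005],1],
    [[0,0,-8],[0,-0.0003,0.0005],1],
    [[0,0,-8],[0,-0.0003,0.0005],1],
    [[0,0,-8],[0,-0.0003,0.0005],1]
  ]
}}

```text
time: 19.3
tool_pos: [587.1, -27.5, 214.3]
ee_rot: [0.821, 3.032, 0.001]
contact_force: [-2.1, 1.3, 5.7]
grip_width: 0.681
```

Request:
{"fn": "drive_tool", "kwargs": {
  "moves": [
    [[0,0,8],[0,0.0003,0.0005],1],
    [[0,0,8],[0,0.0003,0.0005],1],
    [[0,0,8],[0,0.0003,0.0005],1],
    [[0,0,8],[0,0.0003,0.0005],1],
    [[0,0,8],[0,0.0003,0.0005],1]
  ]
}}

```text
time: 19.8
tool_pos: [588.4, -26.7, 212.6]
ee_rot: [1.815, 2.562, 0.0]
contact_force: [-3.2, -0.2, 9.4]
grip_width: 0.677
```

Request:
{"fn": "drive_tool", "kwargs": {
  "moves": [
    [[0,0,8],[0,0.0003,0.0005],1],
    [[0,0,8],[0,0.0003,0.0005],1],
    [[0,0,8],[0,0.0003,0.0005],1],
    [[0,0,8],[0,0.0003,0.0005],1],
    [[0,0,8],[0,0.0003,0.0005],1]
  ]
}}

```text
time: 20.3
tool_pos: [590.2, -26.7, 210.6]
ee_rot: [2.581, 1.786, 0.002]
contact_force: [-3.7, -1.6, 10.4]
grip_width: 0.678
```

```bash
python3 - <<'E'
from h import *
goto([588.5,-29,187])
p,d=vision.capture("top");cv2.imwrite("pics/t16.png",cv2.resize(p[90:240,260:460,::-1],(800,600)))
p,d=vision.capture("scene");cv2.imwrite("pics/s16.png",cv2.resize(p[60:180,230:390,::-1],(800,600)))
E
```

```text
t 20.3 tcp [590.2 -26.7 210.6] rv [2.581e+00 1.786e+00 2.000e-03] F [-3.7 -1.6 10.4] T [-0.37  0.94  1.1 ] w 0.678 j [-4.500e-02  4.210e-01 -1.470e-01  1.000e+00 -1.000e-03  1.886e+00]
tool x [ 0.353  0.936 -0.   ] y [ 0.936 -0.353  0.003] z [ 0.0028 -0.0014 -1.    ]
turn deg [0. 0. 0.] shift before turn m [-0.0027 -0.0009  0.0236] after turn m [-0.0027 -0.0009  0.0236]
```

View pics/s16.png

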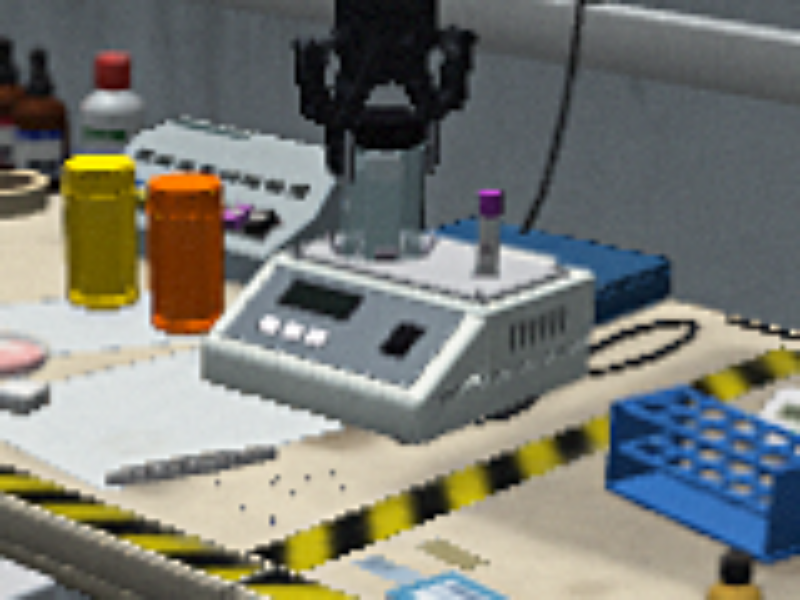

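Request:
{"fn": "drive_tool", "kwargs": {
  "moves": [
    [[0,0,-8],[0,-0.0008,0.0005],1],
    [[0,0,-8],[0,-0.0003,0.0005],1],
    [[0,0,-8],[0,-0.0003,0.0005],1],
    [[0,0,-8],[0,-0.0003,0.0005],1],
    [[0,0,-8],[0,-0.0003,0.0005],1]
  ]
}}

```text
time: 20.9
tool_pos: [588.6, -26.6, 208.1]
ee_rot: [1.807, 2.566, 0.002]
contact_force: [-2.9, 0.2, 10.0]
grip_width: 0.677
```

Request:
{"fn": "drive_tool", "kwargs": {
  "moves": [
    [[0,0,-8],[0,-0.0003,0.0005],1],
    [[0,0,-8],[0,-0.0003,0.0005],1],
    [[0,0,-8],[0,-0.0003,0.0005],1],
    [[0,0,-8],[0,-0.0003,0.0005],1],
    [[0,0,-8],[0,-0.0003,0.0005],1]
  ]
}}

```text
time: 21.4
tool_pos: [587.2, -27.4, 205.1]
ee_rot: [0.822, 3.029, 0.001]
contact_force: [-3.0, 0.7, 5.8]
grip_width: 0.683
```

Request:
{"fn": "drive_tool", "kwargs": {
  "moves": [
    [[0,0,8],[0,0.0003,0.0005],1],
    [[0,0,8],[0,0.0003,0.0005],1],
    [[0,0,8],[0,0.0003,0.0005],1],
    [[0,0,8],[0,0.0003,0.0005],1],
    [[0,0,8],[0,0.0003,0.0005],1]
  ]
}}

```text
time: 21.9
tool_pos: [588.5, -26.1, 202.1]
ee_rot: [1.815, 2.561, 0.001]
contact_force: [-1.3, 0.4, 5.2]
grip_width: 0.679
```

Request:
{"fn": "drive_tool", "kwargs": {
  "moves": [
    [[0,0,8],[0,0.0003,0.0005],1],
    [[0,0,8],[0,0.0003,0.0005],1],
    [[0,0,8],[0,0.0003,0.0005],1],
    [[0,0,8],[0,0.0003,0.0005],1],
    [[0,0,8],[0,0.0003,0.0005],1]
  ]
}}

```text
time: 22.4
tool_pos: [589.9, -26.2, 199.3]
ee_rot: [2.583, 1.785, 0.002]
contact_force: [-0.6, -0.5, 3.2]
grip_width: 0.676
```

```bash
python3 -c "
from h import *
goto([588.5,-29,187])"
```

```text
t 22.4 tcp [589.9 -26.2 199.3] rv [2.583e+00 1.785e+00 2.000e-03] F [-0.6 -0.5  3.2] T [-0.36  0.43  0.89] w 0.676 j [-4.400e-02  4.290e-01 -1.650e-01  9.740e-01 -1.000e-03  1.888e+00]
tool x [ 0.354  0.935 -0.   ] y [ 0.935 -0.354  0.003] z [ 0.0024 -0.0013 -1.    ]
turn deg [0. 0. 0.] shift before turn m [-0.0031 -0.0003  0.0123] after turn m [-0.0031 -0.0003  0.0123]
```

Request:
{"fn": "drive_tool", "kwargs": {
  "moves": [
    [[0,0,-8],[0,-0.0003,0.0005],1],
    [[0,0,-8],[0,-0.0003,0.0005],1],
    [[0,0,-8],[0,-0.0003,0.0005],1],
    [[0,0,-8],[0,-0.0003,0.0005],1],
    [[0,0,-8],[0,-0.0003,0.0005],1]
  ]
}}

```text
time: 22.9
tool_pos: [588.4, -26.4, 196.5]
ee_rot: [1.806, 2.568, 0.0]
contact_force: [-0.6, -0.1, -0.3]
grip_width: 0.68
```

Request:
{"fn": "drive_tool", "kwargs": {
  "moves": [
    [[0,0,-8],[0,-0.0003,0.0005],1],
    [[0,0,-8],[0,-0.0003,0.0005],1],
    [[0,0,-8],[0,-0.0003,0.0005],1],
    [[0,0,-8],[0,-0.0003,0.0005],1],
    [[0,0,-8],[0,-0.0003,0.0005],1]
  ]
}}

```text
time: 23.4
tool_pos: [587.2, -27.1, 194.1]
ee_rot: [0.819, 3.031, -0.001]
contact_force: [-0.3, -1.3, 1.1]
grip_width: 0.68
```

Request:
{"fn": "drive_tool", "kwargs": {
  "moves": [
    [[0,0,8],[0,0.0003,0.0005],1],
    [[0,0,8],[0,0.0003,0.0005],1],
    [[0,0,8],[0,0.0003,0.0005],1],
    [[0,0,8],[0,0.0003,0.0005],1],
    [[0,0,8],[0,0.0003,0.0005],1]
  ]
}}

```text
time: 23.9
tool_pos: [587.9, -25.7, 191.2]
ee_rot: [1.819, 2.56, 0.001]
contact_force: [1.0, 0.3, -1.9]
grip_width: 0.682
```

Request:
{"fn": "drive_tool", "kwargs": {
  "moves": [
    [[0,0,8],[0,0.0003,0.0005],1],
    [[0,0,8],[0,0.0003,0.0005],1],
    [[0,0,8],[0,0.0003,0.0005],1],
    [[0,0,8],[0,0.0003,0.0005],1],
    [[0,0,8],[0,0.0003,0.0005],1]
  ]
}}

```text
time: 24.4
tool_pos: [589.7, -25.9, 188.7]
ee_rot: [2.584, 1.784, 0.001]
contact_force: [1.4, -1.5, 0.2]
grip_width: 0.682
```

Request:
{"fn": "drive_tool", "kwargs": {
  "moves": [
    [[0,0,-8],[0,-0.0003,0.0005],1],
    [[0,0,-8],[0,-0.0003,0.0005],1],
    [[0,0,-8],[0,-0.0003,0.0005],1]
  ]
}}

```text
time: 24.7
tool_pos: [589.5, -26.5, 188.0]
ee_rot: [2.145, 2.289, 0.001]
contact_force: [-1.8, -3.1, 7.0]
grip_width: 0.681
```

```bash
python3 -c "
from h import *
goto([588.5,-29,187])
p,d=vision.capture('scene');cv2.imwrite('pics/s17.png',cv2.resize(p[60:180,230:390,::-1],(800,600)))
p,d=vision.capture('wrist');cv2.imwrite('pics/w17.png',p[:,:,::-1])"
```

```text
t 24.7 tcp [589.5 -26.5 188. ] rv [2.145e+00 2.289e+00 1.000e-03] F [-1.8 -3.1  7. ] T [-0.72  0.04 -0.59] w 0.681 j [-0.044  0.436 -0.185  0.945 -0.002  1.462]
tool x [-0.065  0.998 -0.003] y [0.998 0.065 0.004] z [ 0.0037 -0.0026 -1.    ]
turn deg [0. 0. 0.] shift before turn m [-0.0024 -0.0012  0.001 ] after turn m [-0.0024 -0.0012  0.001 ]
```

View pics/s17.png

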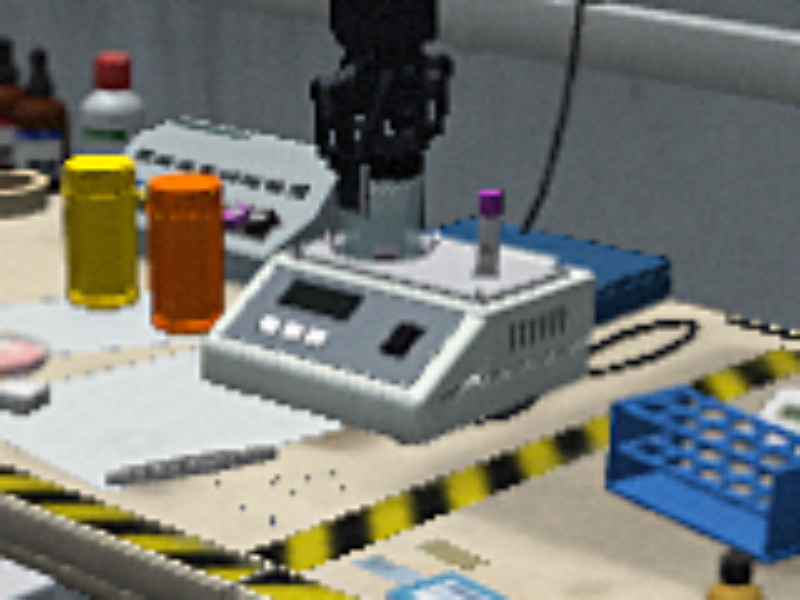

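View pics/w17.png

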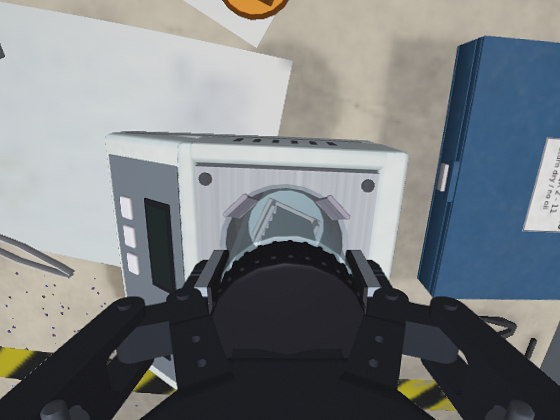

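Request:
{"fn": "drive_tool", "kwargs": {
  "moves": [
    [[0,0,-8],[0,-0.0003,0.0003],1],
    [[0,0,-8],[0,-0.0003,0.0003],1],
    [[0,0,-8],[0,-0.0003,0.0003],1]
  ]
}}

```text
time: 25.1
tool_pos: [588.8, -26.4, 188.0]
ee_rot: [1.626, 2.682, 0.001]
contact_force: [-2.3, -3.1, 13.2]
grip_width: 0.678
```

Request:
{"fn": "drive_tool", "kwargs": {
  "moves": [
    [[0,0,-6],[0,-0.0002,0.0003],1],
    [[0,0,-4],[0,-0.0001,0.0003],1],
    [[0,0,0],[0,0,0],1]
  ]
}}

```text
time: 25.4
tool_pos: [588.1, -26.6, 187.9]
ee_rot: [1.39, 2.812, 0.0]
contact_force: [-2.7, -3.9, 12.9]
grip_width: 0.681
```

Request:
{"fn": "drive_tool", "kwargs": {
  "moves": [
    [[0,0,0],[0,0,0.0003],1],
    [[0,0,0],[0,0,0.0003],1],
    [[0,0,0],[0,0,0],1]
  ]
}}

```text
time: 25.7
tool_pos: [588.1, -26.6, 187.9]
ee_rot: [1.391, 2.811, 0.0]
contact_force: [-4.5, -3.3, 15.4]
grip_width: 0.683
```

Request:
{"fn": "drive_tool", "kwargs": {
  "moves": [
    [[0,0,0],[0,0,0.0005],1],
    [[0,0,0],[0,0,0.0003],1],
    [[0,0,0],[0,0,0],1]
  ]
}}

```text
time: 26.0
tool_pos: [588.1, -26.6, 187.9]
ee_rot: [1.391, 2.811, 0.0]
contact_force: [-7.4, -3.4, 20.3]
grip_width: 0.676
```

Request:
{"fn": "drive_tool", "kwargs": {
  "moves": [
    [[0,0,0],[0,0,-0.0005],0.5],
    [[0,0,0],[0,0,0],-0.2],
    [[0,0,0],[0,0,0],-0.8],
    [[0,0,0],[0,0,0],-1],
    [[0,0,0],[0,0,0],-1]
  ]
}}

```text
time: 26.5
tool_pos: [587.0, -25.5, 183.7]
ee_rot: [-1.39, -2.817, -0.0]
contact_force: [0.1, 0.3, -0.2]
grip_width: 1.002
```

Request:
{"fn": "drive_tool", "kwargs": {
  "moves": [
    [[0,0,0],[0,0,-0.01],-1],
    [[0,0,0],[0,0,-0.03],-1],
    [[0,0,0],[0,0,-0.04],-1],
    [[0,0,0],[0,0,-0.04],-1],
    [[0,0,0],[0,0,0],-1]
  ]
}}

```text
time: 27.0
tool_pos: [589.9, -25.7, 310.7]
ee_rot: [1.385, 2.808, 0.007]
contact_force: [0.3, -0.7, -0.6]
grip_width: 0.998
```

Request:
{"fn": "drive_tool", "kwargs": {
  "moves": [
    [[0,0,0],[0,-0.03,0],-1],
    [[0,0,0],[0,-0.04,0],-1],
    [[0,0,0],[0,-0.04,0],-1],
    [[0,0,0],[0,0,0],-1],
    [[0,0,0],[0,0,0],-1]
  ]
}}

```text
time: 27.5
tool_pos: [499.4, -92.9, 304.2]
ee_rot: [1.391, 2.816, 0.001]
contact_force: [1.0, -1.0, 0.3]
grip_width: 1.0
```

```bash
python3 - <<'E'
from h import *
st(); 
for n in ["wrist","top","scene"]:
    c=cam(n); p,d=vision.capture(n); W=world(d,c); R,t=c[2],c[3]
    if n=="wrist": cv2.imwrite("pics/w18.png",p[:,:,::-1])
    elif n=="top": cv2.imwrite("pics/t18.png",p[:,:,::-1])
    else: cv2.imwrite("pics/s18.png",cv2.resize(p[60:180,230:390,::-1],(800,600)))
    m=(np.hypot(W[...,0]-588.5,W[...,1]+29)<26)&(W[...,2]>140); P=W[m]
    if len(P): A=np.c_[P[:,:2],np.ones(len(P))]; print(n,"cap z",np.median(P[:,2]),"tilt",np.linalg.lstsq(A,P[:,2],rcond=None)[0][:2],len(P))
    m=(np.hypot(W[...,0]-591.5,W[...,1]+126)<6)&(W[...,2]>130)
    if m.sum(): print("tube cap z",np.median(W[m][:,2]))
    for l in ["staining_jar","tube","block_bath","petri_dish","timer"]:
        for r in spotter.landmark_of(n,l)[:2]: print(n,l,round(r["score"],2),np.round(R.T@(np.array(r["point"])-t),1))
st()
E
```

```text
t 27.5 tcp [499.4 -92.9 304.2] rv [1.391e+00 2.816e+00 1.000e-03] F [ 1.  -1.   0.3] T [ 0.04 -0.05  0.03] w 1.0 j [-0.184  0.23  -0.178  1.162  0.     0.734]
wrist cap z 168.06021041774056 tilt [-0.00673736 -0.00579587] 3574
tube cap z 149.8798048628966
wrist staining_jar 0.97 [552.  146.5   1.8]
wrist staining_jar 0.67 [589.4 -28.5  50.4]
wrist tube 0.82 [ 591.5 -125.8   38.4]
wrist block_bath 0.74 [560.3 -76.5   4.1]
wrist timer 0.38 [ 587.8 -124.1   40.1]
top cap z 166.86169233058925 tilt [-0.0033865  -0.00303809] 384
top staining_jar 0.85 [ 4.062e+02  3.573e+02 -3.000e-01]
top staining_jar 0.84 [554.5 142.4  -2.5]
top tube 0.69 [586.4 -26.6  47. ]
top block_bath 0.56 [557.6 -75.5  -2.8]
top petri_dish 0.82 [385.8 184.3  -1.4]
scene cap z 163.35076178044716 tilt [0.36693348 0.25587787] 68
tube cap z 142.52335813542277
scene staining_jar 0.93 [409.  354.3  -2.2]
scene staining_jar 0.65 [558.5 144.2  -1.3]
scene block_bath 0.69 [558.3 -73.4   2.7]
scene block_bath 0.22 [383.4 180.6   5. ]
scene petri_dish 0.58 [384.2 181.8   3.2]
scene timer 0.47 [ 648.3 -362.8   -5.2]
t 28.4 tcp [499.8 -92.7 304. ] rv [1.389 2.818 0.   ] F [0.3 1.2 0.9] T [-0.03 -0.01 -0.04] w 1.001 j [-0.183  0.231 -0.177  1.163 -0.     0.733]
```

View pics/s18.png

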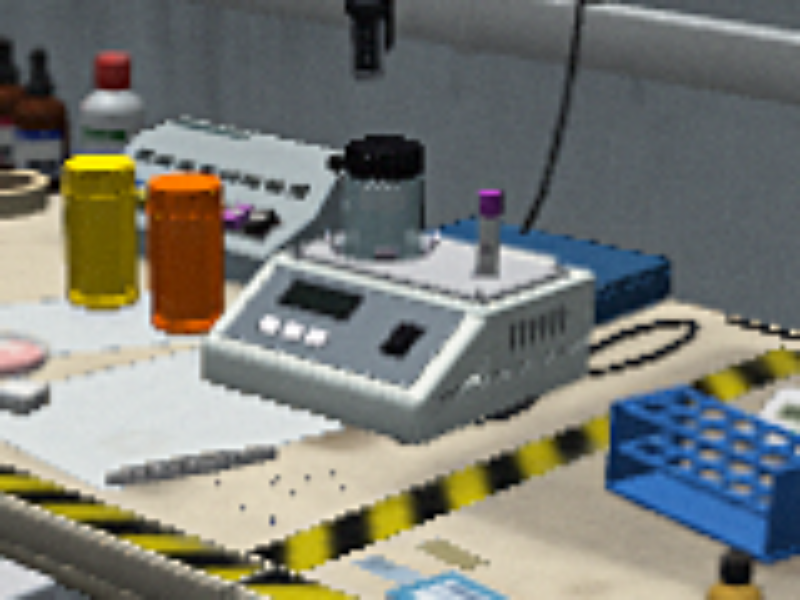

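View pics/w18.png

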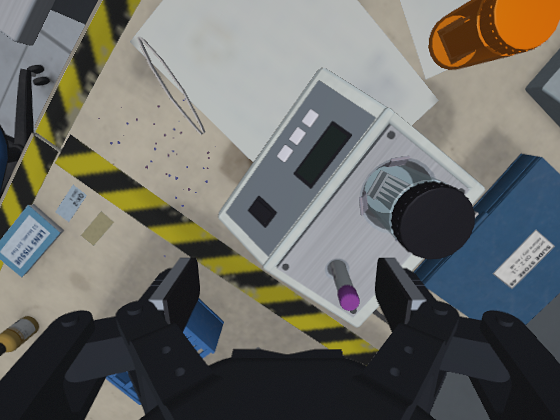

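The jar's cap is at z≈167 and level, which is 50 + 117, so the jar is home. The tube's cap is at 149, so the tube is fully down. The robot is clear of everything, so I'm handing in.

```bash
python3 -c "
from h import *
print(bot.sign_off()); st()"
```

```text
the job is handed in; nothing more can be done
None
the job is handed in; nothing more can be done
```

The bath is loaded and I handed the job in at about 28 s, with no verdict reported.

- **Tube:** I took it from the rack by its cap and lowered it into the small bore until it bottomed, at about 12 N. Its cap top then measured about 149–150 mm, where 149 mm means fully down.
- **Jar:** I gripped the black-capped glass jar at 80 N and worked it into the large well with 1.4 rad to-and-fro twists, sinking 5 mm each. Readings peaked at about 10 N on the way in. At the floor it stopped sinking and the press rose to 20 N. Its cap top measured 167–168 mm and level, where 167 mm means home.
- **Other things:** I let go of both and pulled the gripper well clear. The petri dish, the timer and the bath's place read the same as before, within the networks' few millimetres. The coloured look-alikes were not touched.

**Checks that disagreed:** The scene camera's depth read lower, 163 mm for the jar cap and 142.5 mm for the tube cap. It only sees the far, oblique sides of the caps, so I trusted the top and wrist cameras. The top-view network also once labelled the jar in the well as the tube, and the wrist-view network once labelled the tube as the timer with a low score.

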